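# Match and fit the flanges on the pump ports

## Robot

A 7-joint arm with a two-finger parallel gripper is mounted at the origin on the work surface. World frame = base frame: x ahead of the robot, y to its left, z up, the work surface at z = 0. Lengths are in m, angles in rad, forces in N, time in s.
With the tool pointing down it reaches from about 0.425 to 0.95 m from the base axis. Payload 16.7 kg.
Tool frame: the origin (TCP) lies midway between the tips of the shut fingers; the grasp point (between the pads) lies 19 mm behind it; z points along the fingers, y is the direction in which the jaws open and shut (so a half turn about z gives the same grasp; the last joint's range is limited). The gripper opens to 94 mm and grips with 3 to 60 N. Pads are 16 mm wide; open, the fingers measure 119 mm over their backs; the gripper's body (75 mm by 177 mm) begins 78 mm behind the grasp point.
Start: joints at [0.994, 0.426, 0.074, 1.606, -0.034, 1.111, -0.067], TCP at [0.28, -0.614, 0.205] pointing down, gripper open.
Joint ranges: [-2.85, 2.85], [-0.5, 2.14], [-1.23, 1.37], [0.21, 2.46], [-1.02, 4.16], [0.16, 2.05], [-2.73, 2.73]. Speed limits (rad/s): [1.89, 1.89, 2.39, 2.39, 3.01, 3.01, 3.01].

## Interface

Orientations are given as a 3x3 rotation matrix whose columns are the frame's x, y, z axes.
In Python, from cell import arm gives the robot as it stands.
- The arm moves only by the tool send_rows, never from a script. Its argument "deltas" is a list of rows, each an object of numbers: "rx", "ry", "rz": the turn, a rotation vector about the tool's x, y, z as a fraction of full scale; "x", "y", "z": the shift along the tool's x, y, z as a fraction of full scale; "claw": the closure, from 0 (fully open) to 1 (shut). In form: [{"rx": .., "ry": .., "rz": .., "x": .., "y": .., "z": .., "claw": ..}, ...]. A call has 1 to 5 rows; each row is the pose to reach, as a shift and turn from the pose commanded when the call began, along the tool's axes at that moment; what a row does not reach only later rows make up. Full scale, the value 1, is 0.2 m for a shift and 90 degrees for a turn. A row lasts 1/10 s, in which the tool goes at most 50 mm and 8.59 degrees, less where a joint would pass 70% of its speed; a pose out of reach is approached as far as the arm can. A call with a number of a shift or a turn outside -1 to 1 is refused whole. A call with a gripper value outside its range is refused whole. The fingers move at their own pace and stop on an object; "newtons" is the grip in N (left out, the last holds). Time passes only in rows, so rows that repeat a pose let the fingers close. It gives the time, the measured TCP pose, the force and the opening at its end, in the units of the state.
- arm.read_state(): the state, without advancing time (a new reading comes with each control period).
- arm.snapshot(name): name is "side" or "top"; returns the picture (400x640x3 uint8, red, green, blue); there is no depth.
- arm.camera_info(name): a dict with "camera_matrix" (3x3 intrinsics, pixels), "pose" (4x4, takes a point from camera to world coordinates). Camera axes: x right, y up, looking along -z (the intrinsics and any distortion apply to the point x, -y, -z); pixel columns grow to the right and rows downward; lengths in m; the calibration is good to about 2 mm. A picture is of the moment at which its call begins. camera_info takes no time and is no camera call.
- arm.sign_off(): hands the job in, once; it reports no verdict.
The state is a dict: "clock": time; "joint_positions": joint angles; "qvel": joint speeds; "joint_efforts": joint torques, N m; "eef_pos": TCP position; "orientation": TCP orientation; "ft_force": force on the tool from outside, world axes, zero at the start; "torque": the same for the moment, N m; "width": opening from 0.0 (shut) to 1.0 (fully open).
Only numpy, scipy, OpenCV 4.12 (cv2) and the standard library are available. Lean on these libraries where they do the work, as an engineer would, in place of code of your own. Each camera call takes 0.05 s, during which the arm holds its last target.

## Task

Get the pump skid ready: pull the clipped-on dust covers off those ports that still wear one and put the covers in the wooden crate, and fit on each of the three ports the flange whose hole pattern matches its studs, pushed fully home so that it lies flush on the stud plate. Leave the two flanges that fit nowhere lying flat on the bench, and do not knock over or shove the glass bottle or jar.

Things in the scene. Friction and masses are not known exactly. Their poses are not given: they have to be found in the camera images.
- port_a: Fixed port on the skid: 90 x 90 x 10 mm foot, on it a steel stud plate 66 x 66 x 20 mm with four studs at (x, y) = (+-25, +-25) mm in its own frame (8 mm thick, domed tips, 14 mm high above the plate). Origin: centre of the foot's underside, 8 mm above the bench, z up. Place and yaw vary; the ports swap places.
- port_a_face (a point): Centre of the top face of port_a's stud plate, 30 mm above the port's origin, same axes; a fitted flange's underside centre lies here.
- port_b: Fixed port on the skid: 90 x 90 x 10 mm foot, on it a steel stud plate 66 x 66 x 20 mm with four studs at (+-26, +-14) mm in its own frame (8 mm thick, domed tips, 14 mm high above the plate). Origin: centre of the foot's underside, 8 mm above the bench, z up. Place and yaw vary; the ports swap places.
- port_b_face (a point): Centre of the top face of port_b's stud plate, 30 mm above the port's origin, same axes; a fitted flange's underside centre lies here.
- port_c: Fixed port on the skid: 90 x 90 x 10 mm foot, on it a steel stud plate 66 x 66 x 20 mm with three studs at (22, -18), (-22, -18) and (0, 24) mm in its own frame (8 mm thick, domed tips, 14 mm high above the plate). Origin: centre of the foot's underside, 8 mm above the bench, z up. Place and yaw vary; the ports swap places.
- port_c_face (a point): Centre of the top face of port_c's stud plate, 30 mm above the port's origin, same axes; a fitted flange's underside centre lies here.
- cover_a: Black dust cover snapped on port_a, or absent. Upside-down box 80 x 80 x 40 mm, 3 mm walls; grip rib on top 50 (its x) x 20 (its y) mm, 40 to 74 mm above the origin (centre of lower edge, 10 mm above the port's origin; z up, yaw as the port). Held by sprung balls: about 10 N straight up by the rib snaps it free within 10 mm; clear of the studs after 40 mm. 90 g.
- cover_b: Black dust cover snapped on port_b, or absent. Upside-down box 80 x 80 x 40 mm, 3 mm walls; grip rib on top 50 (its x) x 20 (its y) mm, 40 to 74 mm above the origin (centre of lower edge, 10 mm above the port's origin; z up, yaw as the port). Held by sprung balls: about 10 N straight up by the rib snaps it free within 10 mm; clear of the studs after 40 mm. 90 g.
- cover_c: Black dust cover snapped on port_c, or absent. Upside-down box 80 x 80 x 40 mm, 3 mm walls; grip rib on top 50 (its x) x 20 (its y) mm, 40 to 74 mm above the origin (centre of lower edge, 10 mm above the port's origin; z up, yaw as the port). Held by sprung balls: about 10 N straight up by the rib snaps it free within 10 mm; clear of the studs after 40 mm. 90 g.
- flange_p: Loose aluminium flange: plate 72 x 72 x 8 mm with 12 mm through holes: three holes at (25, -25), (-25, -25) and (-25, 25) mm in its own frame; square steel boss 24 x 24 mm in the middle (sides along x and y), 8 to 58 mm above the origin, to hold it by. Origin: centre of the underside, z up. 200 to 340 g. Lies flat near the robot, in any order and yaw.
- flange_q: Loose aluminium flange: plate 72 x 72 x 8 mm with 12 mm through holes: three holes at (18, 22), (18, -22) and (-24, 0) mm in its own frame; square steel boss 24 x 24 mm in the middle (sides along x and y), 8 to 58 mm above the origin, to hold it by. Origin: centre of the underside, z up. 200 to 340 g. Lies flat near the robot, in any order and yaw.
- flange_r: Loose aluminium flange: plate 72 x 72 x 8 mm with 12 mm through holes: four holes at (+-25, +-25) mm in its own frame; square steel boss 24 x 24 mm in the middle (sides along x and y), 8 to 58 mm above the origin, to hold it by. Origin: centre of the underside, z up. 200 to 340 g. Lies flat near the robot, in any order and yaw.
- flange_s: Loose aluminium flange: plate 72 x 72 x 8 mm with 12 mm through holes: four holes at (+-19, +-19) mm in its own frame; square steel boss 24 x 24 mm in the middle (sides along x and y), 8 to 58 mm above the origin, to hold it by. Origin: centre of the underside, z up. 200 to 340 g. Lies flat near the robot, in any order and yaw.
- flange_t: Loose aluminium flange: plate 72 x 72 x 8 mm with 12 mm through holes: four holes at (+-14, +-26) mm in its own frame; square steel boss 24 x 24 mm in the middle (sides along x and y), 8 to 58 mm above the origin, to hold it by. Origin: centre of the underside, z up. 200 to 340 g. Lies flat near the robot, in any order and yaw.
- crate: Fixed open wooden crate, 206 x 206 mm outside, 50 mm high, walls and floor 7 mm. Origin: centre of its underside, z up.
- crate_in (a point): Centre of the crate's inner floor (inside 192 x 192 mm), axes as the crate; the rim is 43 mm above it.
- bottle: Amber glass bottle, 56 mm across, 125 mm high, standing beyond the ports, to the left; origin under its centre. Not part of the job.
- jar: Small glass jar, 56 mm across, 65 mm high, standing beyond the ports; origin under its centre. Not part of the job.
There are look-alikes about, which are no part of the job. Leave any turquoise or yellow look-alike of the flange_t alone.

How it is judged:
By the outcome, as a careful person would: the job done as asked, in the order asked, and still so for the second after the job is handed in, with the robot touching nothing.
Of cover_a, cover_b, cover_c only 2 to 3 are there at a start; the rules pass over those that are not, and their reading is None.
At some moment in a run one of flange_q, flange_r, flange_t may be knocked a few centimetres aside while the robot is not near it.
It also fails if it takes over 200 s, if anything falls off the work surface, if the arm or the gripper's body presses on something with over 40 N, if the wrist force passes 120 N, or if a joint passes its speed limit or range.

## Working session

There is one attempt and no reset: what is moved stays moved. The work goes in short steps, Python scripts to look and compute and a tool call to move; the robot and the scene stay as the last step left them, time stands still between calls to the robot, and variables do not carry over. Pictures are saved under pics/ and viewed, and the job is handed in when it is done.

Besides the shell and the picture viewer there is one more tool, called after "Call:" by a JSON object that holds its "method" and its "body", one argument or row to a line. send_rows: Moves the arm, as the interface text tells. Its arguments: {"type":"object","properties":{"deltas":{"type":"array"},"newtons":{"type":"number"}},"required":["deltas"]}

```bash
ls; mkdir -p pics
python3 - <<'E'
from cell import arm
import cv2
s=arm.read_state(); print(s['clock'],s['eef_pos'],s['orientation'],s['width'])
for n in('side','top'):
    cv2.imwrite(f'pics/{n}0.png',arm.snapshot(n)[:,:,::-1]); c=arm.camera_info(n); print(n,c)
E
```

```text
pics
0.0 [ 0.27983691 -0.61378293  0.20478018] [[ 9.09879400e-01  4.14872394e-01 -6.11470955e-04]
 [ 4.14872835e-01 -9.09878709e-01  1.12489348e-03]
 [-8.96771514e-05 -1.27720009e-03 -9.99999180e-01]] 0.9967345909732065
side {'camera_matrix': array([[368.51351905,   0.        , 318.11655706],
       [  0.        , 368.51351905, 196.04831702],
       [  0.        ,   0.        ,   1.        ]]), 'pose': array([[-0.84995294,  0.35713558, -0.38734247,  0.17098855],
       [-0.52660906, -0.59850089,  0.60372144,  0.62953198],
       [-0.01621441,  0.71711287,  0.69676842,  0.75458788],
       [ 0.        ,  0.        ,  0.        ,  1.        ]])}
top {'camera_matrix': array([[398.88060155,   0.        , 321.89078843],
       [  0.        , 398.88060155, 195.85477226],
       [  0.        ,   0.        ,   1.        ]]), 'pose': array([[-0.02475815,  0.99620602, -0.08343016,  0.4655231 ],
       [-0.99961064, -0.02359545,  0.01489365,  0.03015674],
       [ 0.01286857,  0.08376642,  0.99640232,  1.2264427 ],
       [ 0.        ,  0.        ,  0.        ,  1.        ]])}
```

View pics/top0.png

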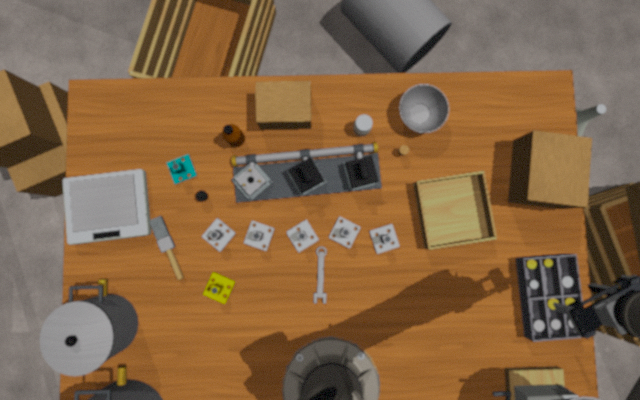

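View pics/side0.png

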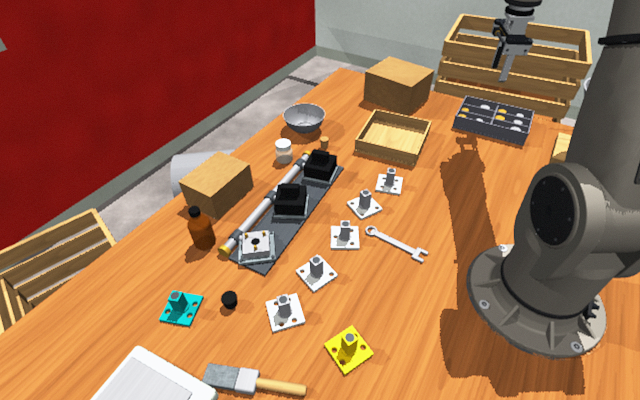

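Run:
```python
import cv2
t=cv2.imread('pics/top0.png'); s=cv2.imread('pics/side0.png')
def c(i,x0,y0,x1,y1,k,n): cv2.imwrite('pics/'+n,cv2.resize(i[y0:y1,x0:x1],None,fx=k,fy=k,interpolation=cv2.INTER_CUBIC))
c(t,190,200,410,260,3.6,'tf.png')
c(t,225,135,395,210,4.7,'tp.png')
c(s,220,140,410,335,3,'sf.png')
```

```text
(no output)
```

View pics/tf.png

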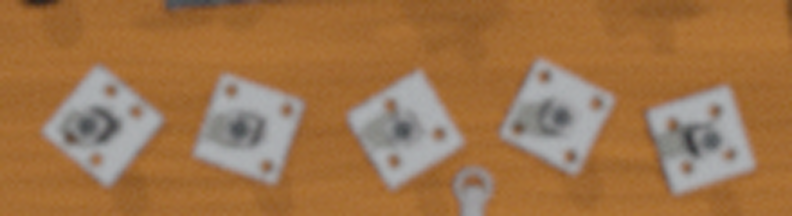

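View pics/tp.png

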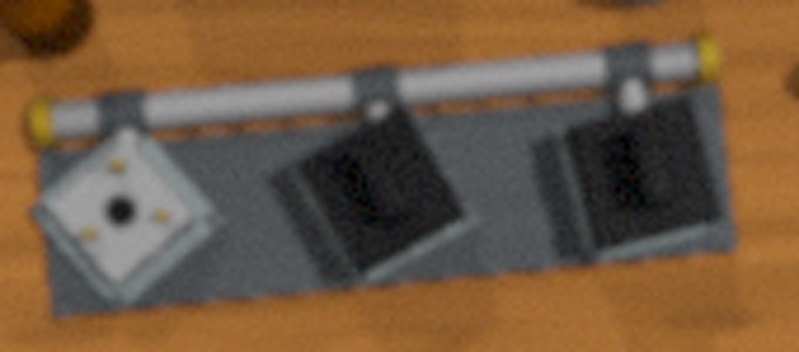

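View pics/sf.png

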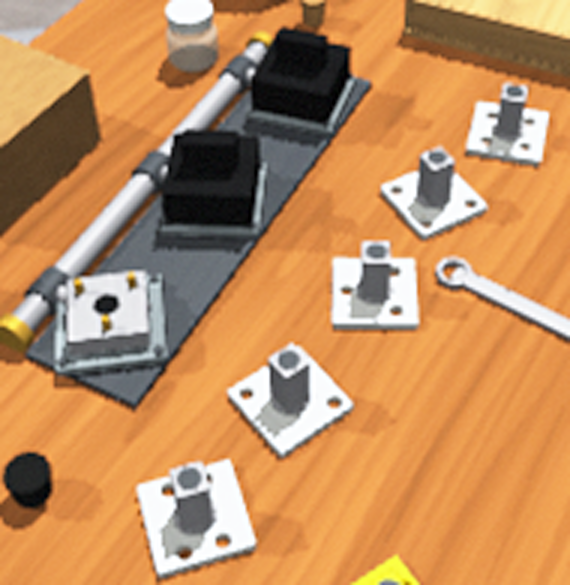

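```bash
cat > h.py <<'E'
import numpy as np, cv2
from scipy.optimize import least_squares
from scipy.spatial.transform import Rotation as Rn
from scipy.ndimage import map_coordinates
from cell import arm
def cams(): return {n:arm.camera_info(n) for n in('side','top')}
C=cams()
def proj(n,P):
    P=np.atleast_2d(P).astype(float); c=C[n]; T=c['pose']; q=(P-T[:3,3])@T[:3,:3]; q=q*[1,-1,-1]
    uv=q@c['camera_matrix'].T; return uv[:,:2]/uv[:,2:]
def unproj(n,uv,z):
    c=C[n];T=c['pose']; d=np.linalg.inv(c['camera_matrix'])@np.array([uv[0],uv[1],1.]); d=T[:3,:3]@(d*[1,-1,-1]); o=T[:3,3]
    return o+d*(z-o[2])/d[2]
def tri(uvs):  # dict name->uv
    A=[];b=[]
    M=np.zeros((3,3));v=np.zeros(3)
    for n,uv in uvs.items():
        T=C[n]['pose'];o=T[:3,3];d=unproj(n,uv,0)-o;d/=np.linalg.norm(d);Q=np.eye(3)-np.outer(d,d);M+=Q;v+=Q@o
    return np.linalg.solve(M,v)
def rz(a): return np.array([[np.cos(a),-np.sin(a),0],[np.sin(a),np.cos(a),0],[0,0,1]])
def box(hx,hy,z0,z1): return np.array([[sx*hx,sy*hy,z] for z in(z0,z1) for sx,sy in((1,1),(-1,1),(-1,-1),(1,-1))])
def hullpts(n,pts,x,y,a,z0,step=.7):
    uv=proj(n,pts@rz(a).T+[x,y,z0]).astype(np.float32); h=cv2.convexHull(uv)[:,0]
    P=[];N=[]
    for i in range(len(h)):
        p,q=h[i],h[(i+1)%len(h)];L=np.linalg.norm(q-p)
        if L<2: continue
        k=int(max(2,L/step)); t=(np.arange(k)+.5)/k
        P.append(p+(q-p)*t[:,None]);d=(q-p)/L;nn=np.array([d[1],-d[0]]); 
        if nn@((p+q)/2-h.mean(0))<0: nn=-nn
        N.append(np.tile(nn,(k,1)))
    return np.vstack(P),np.vstack(N)
def chan(img,mode):
    f=img.astype(float)
    if mode=='sat': return f.max(2)-f.min(2)
    return f.mean(2)
def fit(imgs,pts,x,y,a,z0=0,mode='sat',names=('side','top'),W=4,it=12,verbose=False,sgn=1):
    """silhouette fit; sgn=1: channel grows outward"""
    p=np.array([x,y,a],float)
    ch={n:chan(imgs[n],mode) for n in names}
    for k in range(it):
        w=max(1.5,W*(1-k/it)+1)
        obs={}
        for n in names:
            P,N=hullpts(n,pts,*p,z0); s=np.arange(-w,w+.01,.25)
            S=P[:,None]+N[:,None]*s[None,:,None]
            V=map_coordinates(ch[n],[S[...,1],S[...,0]],order=1,mode='nearest')
            G=sgn*np.gradient(V,axis=1); G[G<0]=0
            G2=G**2; g=G2.sum(1)+1e-9; off=(G2*s).sum(1)/g; 
            good=G.max(1)>np.percentile(G.max(1),75)*.35
            obs[n]=(off,good)
        # linearise: numerical jac of normal displacement
        r=[];J=[]
        for n in names:
            P,N=hullpts(n,pts,*p,z0); o,g=obs[n]; js=[]
            for i,e in enumerate((1e-4,1e-4,1e-3)):
                # move points via plane homography at mid height
                dp=np.zeros(3);dp[i]=e
                zz=z0+pts[:,2].mean()
                W3=np.array([unproj(n,u,zz) for u in P]) 
                L=(W3-[p[0],p[1],0]); L2=L@rz(dp[2]).T+[p[0]+dp[0],p[1]+dp[1],0]
                js.append(((proj(n,L2)-P)*N).sum(1)/e)
            r.append(o[g]);J.append(np.array(js).T[g])
        r=np.concatenate(r);J=np.vstack(J); wt=1/(1+(r/.6)**2)
        d=np.linalg.solve((J*wt[:,None]).T@J,(J*wt[:,None]).T@r); p=p+d
    return p,np.sqrt(np.average(r**2,weights=wt))
def snap(tag,names=('side','top')):
    I={n:arm.snapshot(n) for n in names}
    for n in names: cv2.imwrite(f'pics/{tag}_{n}.png',I[n][:,:,::-1])
    return I
def crop(tag,n,x0,y0,x1,y1,k):
    i=cv2.imread(f'pics/{tag}_{n}.png'); cv2.imwrite(f'pics/{tag}_{n}_c.png',cv2.resize(i[y0:y1,x0:x1],None,fx=k,fy=k,interpolation=cv2.INTER_CUBIC))
FL=box(.036,.036,0,.008)
def go(pos,yaw):
    """deltas to put TCP at pos, tool x axis at world yaw, z down (yaw mod 180 nearest)"""
    s=arm.read_state();R=s['orientation'];p=np.array(s['eef_pos'])
    cur=np.arctan2(R[1,0],R[0,0]); d=(yaw-cur+np.pi/2)%np.pi-np.pi/2; yaw=cur+d
    Rt=np.array([[np.cos(yaw),np.sin(yaw),0],[np.sin(yaw),-np.cos(yaw),0],[0,0,-1]])
    t=R.T@(np.array(pos)-p)/.2; w=Rn.from_matrix(R.T@Rt).as_rotvec()/(np.pi/2)
    print('x %.4f y %.4f z %.4f  rx %.4f ry %.4f rz %.4f'%(*t,*w),'| dist',np.round(np.linalg.norm(np.array(pos)-p),4),'yaw',np.round(np.degrees([cur,yaw]),1),'j7',np.round(s['joint_positions'][6],2))
def st():
    s=arm.read_state();R=s['orientation']; print('t %.2f'%s['clock'],'p',np.round(s['eef_pos'],4),'yaw %.2f'%np.degrees(np.arctan2(R[1,0],R[0,0])),'tilt',np.round(R[:2,2],4),'F',np.round(s['ft_force'],1),'T',np.round(s['torque'],2),'w %.3f'%s['width'])
E
python3 - <<'E'
from h import *
I={n:cv2.imread(f'pics/{n}0.png')[:,:,::-1] for n in C}
cent=[(218,236),(258,236),(302,236),(345,232),(384,238)]
ang=[-45,70,60,-25,-75]
for c in cent:
    w=unproj('top',c,.004)
    best=None
    for a in np.radians(range(-45,45,15)):
        for nm in(('side','top'),):
            p,e=fit(I,FL,w[0],w[1],a,names=nm,it=8)
            if best is None or e<best[1]: best=(p,e)
    p=best[0]
    o=[fit(I,FL,*p,names=(n,),it=6,W=2) for n in('side','top')]
    print(c,np.round(p[:2],4),'%.1f'%np.degrees(p[2]),'%.2f'%best[1],[ (np.round(q[:2],4),round(np.degrees(q[2]),1),round(e,2)) for q,e in o])
E
```

```text
(218, 236) [0.4578 0.3301] -39.3 0.51 [(array([0.4577, 0.3303]), np.float64(-41.0), np.float64(0.47)), (array([0.4576, 0.3301]), np.float64(-39.6), np.float64(0.56))]
(258, 236) [0.4521 0.2074] -22.6 0.51 [(array([0.4522, 0.2075]), np.float64(-21.5), np.float64(0.45)), (array([0.4521, 0.2074]), np.float64(-22.5), np.float64(0.59))]
(302, 236) [0.4474 0.0759] 30.2 0.50 [(array([0.4476, 0.0761]), np.float64(30.2), np.float64(0.41)), (array([0.4467, 0.0758]), np.float64(30.3), np.float64(0.58))]
(345, 232) [ 0.4556 -0.0532] -25.5 0.52 [(array([ 0.4554, -0.0528]), np.float64(-29.0), np.float64(0.43)), (array([ 0.4557, -0.053 ]), np.float64(-25.8), np.float64(0.6))]
(384, 238) [ 0.4333 -0.1745] -70.9 0.49 [(array([ 0.4331, -0.174 ]), np.float64(-73.2), np.float64(0.42)), (array([ 0.4332, -0.1746]), np.float64(-71.7), np.float64(0.56))]
```

```bash
cat >> h.py <<'E'
H={'p':[(25,-25),(-25,-25),(-25,25)],'q':[(18,22),(18,-22),(-24,0)],'r':[(25,25),(-25,25),(25,-25),(-25,-25)],'s':[(19,19),(-19,19),(19,-19),(-19,-19)],'t':[(14,26),(-14,26),(14,-26),(-14,-26)]}
H={k:np.array([(a/1e3,b/1e3,.006) for a,b in v]) for k,v in H.items()}
def ident(I,p):
    out=[]
    for k,h in H.items():
        for j in range(4):
            if (k in'rs' and j) or (k=='t' and j>1): continue
            a=p[2]+j*np.pi/2; sc=[]
            for n in('side','top'):
                uv=proj(n,h@rz(a).T+[p[0],p[1],0]); S=chan(I[n],'sat'); v=map_coordinates(S,[uv[:,1],uv[:,0]],order=1); sc.append(v)
            sc=np.array(sc); out.append((np.mean(sc[:, :]),k,round(np.degrees(a),1)))
    return sorted(out,reverse=True)[:3]
def best(I,x,y,pts=FL,z0=0,**k):
    b=None
    for a in np.radians(range(-45,45,15)):
        p,e=fit(I,pts,x,y,a,z0=z0,it=8,**k)
        if b is None or e<b[1]: b=(p,e)
    return b
E
python3 - <<'E'
from h import *
I={n:cv2.imread(f'pics/{n}0.png')[:,:,::-1] for n in C}
for x,y,a in [(.4578,.3301,-39.8),(.4521,.2074,-22.3),(.4474,.0759,30.2),(.4556,-.0532,-26.5),(.4333,-.1745,-71.8)]:
    print([(round(float(s)),k,float(d)) for s,k,d in ident(I,(x,y,np.radians(a)))])
# gold stud tips of port c
for n,b in(('top',(230,160,275,200)),('side',(235,225,280,268))):
    x0,y0,x1,y1=b; im=I[n][y0:y1,x0:x1].astype(float); w=np.clip(chan(im,'sat')-40,0,None)
    lab=(chan(im,'sat')>55).astype(np.uint8); m,l,s,c=cv2.connectedComponentsWithStats(lab)
    for i in range(1,m):
        if s[i][4]>1:
            k=cv2.dilate((l==i).astype(np.uint8),np.ones((3,3)))*w; ys,xs=np.mgrid[:k.shape[0],:k.shape[1]]
            uv=np.array([(k*xs).sum()/k.sum()+x0,(k*ys).sum()/k.sum()+y0]); print(n,s[i][4],uv.round(1),unproj(n,uv,.050).round(4))
# port top plate tests, covers
cv2.imwrite('pics/sp.png',cv2.resize(cv2.imread('pics/side0.png')[145:270,225:350],None,fx=5,fy=5,interpolation=cv2.INTER_CUBIC))
E
```

```text
[(70, 't', 50.2), (10, 'q', 230.2), (7, 'q', 50.2)]
[(63, 'p', 67.7), (54, 'p', 247.7), (48, 'r', -22.3)]
[(66, 'q', 210.2), (17, 's', 30.2), (7, 't', 30.2)]
[(38, 'p', 243.5), (37, 'p', 63.5), (37, 'r', -26.5)]
[(34, 's', -71.8), (21, 'q', 18.2), (17, 'q', 198.2)]
top 169 [231.7 180.5] [0.6159 0.2784 0.05  ]
top 5 [260.7 163.1] [0.6661 0.1921 0.05  ]
top 3 [268.8 162.3] [0.6679 0.1682 0.05  ]
top 5 [240.6 165.1] [0.6615 0.2517 0.05  ]
top 4 [272.3 199. ] [0.5582 0.1591 0.05  ]
side 19 [236.6 226.2] [0.6827 0.2188 0.05  ]
side 13 [251.1 228. ] [0.6471 0.2046 0.05  ]
side 11 [263.3 232.3] [0.6118 0.1998 0.05  ]
side 9 [245.5 234.2] [0.6461 0.2276 0.05  ]
side 4 [235.4 246.5] [0.6422 0.2703 0.05  ]
side 11 [254.7 246.4] [0.6024 0.2457 0.05  ]
side 51 [276.7 263.8] [0.5264 0.2593 0.05  ]
side 31 [237.6 265.7] [0.6008 0.3102 0.05  ]
```

View pics/sp.png

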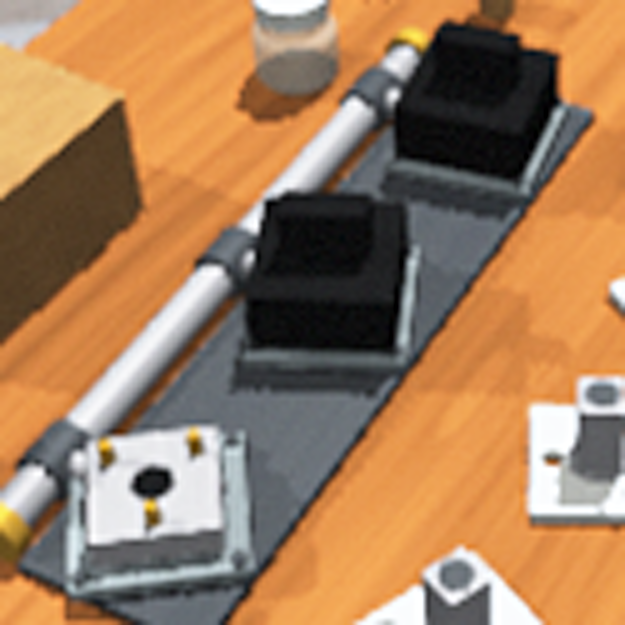

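```bash
cat >> h.py <<'E'
CV=np.vstack([box(.04,.04,0,.04)]);RIB=box(.025,.010,.04,.074)
def draw(I,n,items,crop,k,out):
    im=I[n][:,:,::-1]; x0,y0,x1,y1=crop; im=cv2.resize(im[y0:y1,x0:x1],None,fx=k,fy=k,interpolation=cv2.INTER_CUBIC); 
    for pts,x,y,a,z0,col in items:
        uv=((proj(n,pts@rz(a).T+[x,y,z0])-[x0,y0]+.5)*k).astype(int)
        if len(uv)==8:
            for i in range(4):
                for a_,b_ in((i,(i+1)%4),(4+i,4+(i+1)%4),(i,i+4)): cv2.line(im,tuple(map(int,uv[a_])),tuple(map(int,uv[b_])),col,1)
        else:
            for u in uv: cv2.circle(im,tuple(map(int,u)),3,col,1)
    cv2.imwrite('pics/'+out,im)
E
python3 - <<'E'
from h import *
I={n:cv2.imread(f'pics/{n}0.png')[:,:,::-1] for n in C}
it=[]
for c in((304,177),(361,172)):
    w=unproj('top',c,.058); p,e=best(I,w[0],w[1],pts=CV,z0=.018,mode='g')
    o=[fit(I,CV,*p,z0=.018,mode='g',names=(n,),it=6,W=2) for n in('side','top')]
    print(np.round(p[:2],4),np.degrees(p[2]),e,o)
    it+=[(CV,*p,.018,(0,255,0)),(RIB,*p,.018,(0,0,255))]
draw(I,'side',it,(260,140,350,240),7,'ov_s.png'); draw(I,'top',it,(275,145,390,200),7,'ov_t.png')
E
```

```text
[0.6287 0.059 ] 27.280135463986504 0.39761796322183024 [(array([0.62879624, 0.05851636, 0.47098117]), np.float64(0.322222081112962)), (array([0.62887257, 0.05955812, 0.4853302 ]), np.float64(0.4822516329659037))]
[ 0.6353 -0.1084] 13.510300318963866 0.3144073034016402 [(array([ 0.63522935, -0.1088698 ,  0.22287165]), np.float64(0.2881868661404716)), (array([ 0.63572901, -0.10800718,  0.23708814]), np.float64(0.3364646878604646))]
```

View pics/ov_s.png

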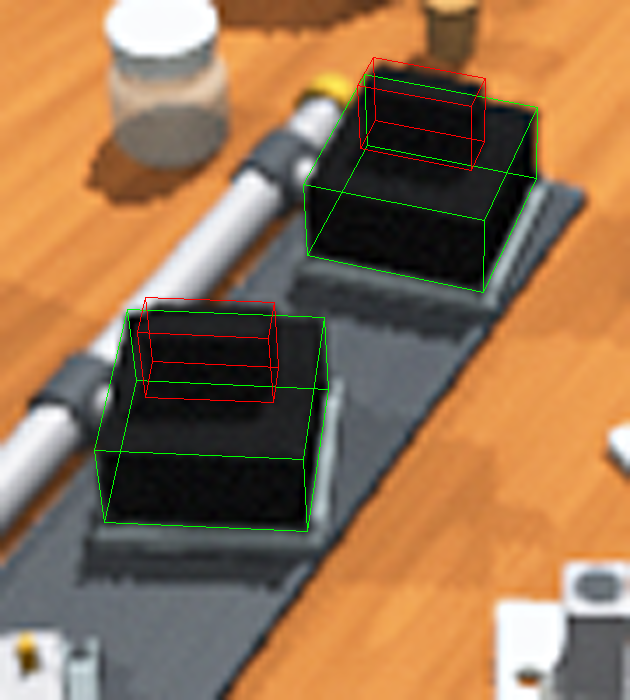

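View pics/ov_t.png

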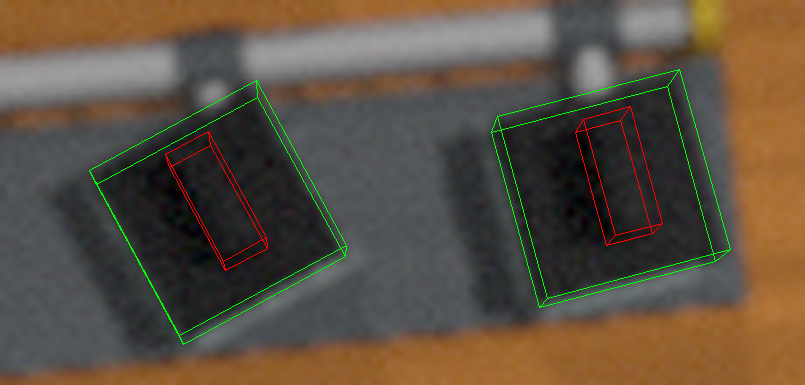

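Run:
```python
from h import *
for uv in((416,182),(485,173),(495,240),(426,248),(455,211)): print(unproj('top',uv,.05).round(4))
go((.6354,-.1085,.20),np.radians(13.5))
s=arm.read_state()
R=s['orientation']
print(R.T@(np.array((.6354,-.1085,.20))-s['eef_pos'])/.2/3)
```

```text
[ 0.5988 -0.2686  0.05  ]
[ 0.621  -0.4768  0.05  ]
[ 0.4213 -0.4946  0.05  ]
[ 0.4031 -0.2894  0.05  ]
[ 0.5097 -0.3807  0.05  ]
x 2.6659 y -1.5616 z 0.0257  rx -0.0007 ry 0.0001 rz 0.1223 | dist 0.6179 yaw [24.5 13.5] j7 -0.07
[ 0.88863306 -0.52052387  0.00858027]
```

Call:
{"method": "send_rows", "body": {
  "deltas": [
    {"x":0.889,"y":-0.52,"z":0.0,"rz":0.12,"claw":0},
    {"x":0.889,"y":-0.52,"z":0.0,"rz":0.12,"claw":0},
    {"x":0.889,"y":-0.52,"z":0.0,"rz":0.12,"claw":0},
    {"x":0.889,"y":-0.52,"z":0.0,"rz":0.12,"claw":0},
    {"x":0.889,"y":-0.52,"z":0.0,"rz":0.12,"claw":0}
  ]
}}

```text
invalid input at $.deltas[0]: expected keys rx, ry, rz, x, y, z, claw
```

```bash
python3 -c "
from h import *
st();go((.6354,-.1085,.20),np.radians(13.5))"
```

```text
t 0.10 p [ 0.2798 -0.6139  0.2049] yaw 24.51 tilt [-0.0006  0.001 ] F [-0.9  0.4 -0.6] T [ 0.03 -0.    0.03] w 0.997
x 2.6659 y -1.5616 z 0.0257  rx -0.0007 ry 0.0001 rz 0.1223 | dist 0.6179 yaw [24.5 13.5] j7 -0.07
```

Call:
{"method": "send_rows", "body": {
  "deltas": [
    {"x":0.889,"y":-0.52,"z":0.0,"rx":0,"ry":0,"rz":0.12,"claw":0},
    {"x":0.889,"y":-0.52,"z":0.0,"rx":0,"ry":0,"rz":0.12,"claw":0},
    {"x":0.889,"y":-0.52,"z":0.0,"rx":0,"ry":0,"rz":0.12,"claw":0},
    {"x":0.889,"y":-0.52,"z":0.0,"rx":0,"ry":0,"rz":0.12,"claw":0},
    {"x":0.889,"y":-0.52,"z":0.0,"rx":0,"ry":0,"rz":0.12,"claw":0}
  ]
}}

```text
clock: 0.6
eef_pos: [0.4028, -0.4402, 0.2054]
orientation: [[0.97, 0.244, 0.001], [0.244, -0.97, 0.002], [0.002, -0.002, -1.0]]
ft_force: [-0.4, -1.3, 0.4]
width: 1.001
```

```bash
python3 -c "
from h import *
st();go((.6354,-.1085,.20),np.radians(13.5))"
```

```text
t 0.60 p [ 0.4028 -0.4402  0.2054] yaw 14.13 tilt [0.0011 0.0021] F [-0.4 -1.3  0.4] T [-0.01  0.03  0.03] w 1.001
x 1.5328 y -1.3246 z 0.0315  rx -0.0011 ry -0.0010 rz 0.0070 | dist 0.4052 yaw [14.1 13.5] j7 -0.59
```

Call:
{"method": "send_rows", "body": {
  "deltas": [
    {"x":0.76,"y":-0.66,"z":0.0,"rx":0,"ry":0,"rz":0.005,"claw":0},
    {"x":0.76,"y":-0.66,"z":0.0,"rx":0,"ry":0,"rz":0.005,"claw":0},
    {"x":0.76,"y":-0.66,"z":0.0,"rx":0,"ry":0,"rz":0.005,"claw":0},
    {"x":0.76,"y":-0.66,"z":0.0,"rx":0,"ry":0,"rz":0.005,"claw":0},
    {"x":0.76,"y":-0.66,"z":0.0,"rx":0,"ry":0,"rz":0.005,"claw":0}
  ]
}}

```text
clock: 1.1
eef_pos: [0.5187, -0.2752, 0.2053]
orientation: [[0.971, 0.237, 0.001], [0.237, -0.971, 0.002], [0.001, -0.002, -1.0]]
ft_force: [-0.8, -0.8, 0.1]
width: 0.998
```

Call:
{"method": "send_rows", "body": {
  "deltas": [
    {"x":0.76,"y":-0.66,"z":0.0,"rx":0,"ry":0,"rz":0,"claw":0},
    {"x":0.76,"y":-0.66,"z":0.0,"rx":0,"ry":0,"rz":0,"claw":0},
    {"x":0.76,"y":-0.66,"z":0.0,"rx":0,"ry":0,"rz":0,"claw":0},
    {"x":0.76,"y":-0.66,"z":0.0,"rx":0,"ry":0,"rz":0,"claw":0},
    {"x":0.76,"y":-0.66,"z":0.0,"rx":0,"ry":0,"rz":0,"claw":0}
  ]
}}

```text
clock: 1.6
eef_pos: [0.6355, -0.1112, 0.2048]
orientation: [[0.971, 0.237, 0.0], [0.237, -0.971, 0.003], [0.001, -0.003, -1.0]]
ft_force: [-0.9, 0.8, -0.6]
width: 1.004
```

```bash
python3 -c "
from h import *
st();go((.6354,-.1085,.20),np.radians(13.5))"
```

```text
t 1.60 p [ 0.6355 -0.1112  0.2048] yaw 13.71 tilt [0.0003 0.003 ] F [-0.9  0.8 -0.6] T [ 0.04  0.03 -0.02] w 1.004
x 0.0025 y -0.0130 z 0.0240  rx -0.0018 ry -0.0006 rz 0.0024 | dist 0.0055 yaw [13.7 13.5] j7 -1.3
```

Call:
{"method": "send_rows", "body": {
  "deltas": [
    {"x":0,"y":-0.013,"z":0.35,"rx":0,"ry":0,"rz":0,"claw":0.4},
    {"x":0,"y":-0.013,"z":0.5,"rx":0,"ry":0,"rz":0,"claw":0.4},
    {"x":0,"y":-0.013,"z":0.6,"rx":0,"ry":0,"rz":0,"claw":0.4},
    {"x":0,"y":-0.013,"z":0.69,"rx":0,"ry":0,"rz":0,"claw":0.4},
    {"x":0,"y":-0.013,"z":0.69,"rx":0,"ry":0,"rz":0,"claw":0.4}
  ],
  "newtons": 40
}}

```text
clock: 2.1
eef_pos: [0.6303, -0.116, 0.0647]
orientation: [[0.973, 0.229, -0.005], [0.229, -0.973, 0.0], [-0.004, -0.002, -1.0]]
ft_force: [-0.2, 0.3, -0.4]
width: 0.62
```

Call:
{"method": "send_rows", "body": {
  "deltas": [
    {"x":0,"y":0,"z":0,"rx":0,"ry":0,"rz":0,"claw":1},
    {"x":0,"y":0,"z":0,"rx":0,"ry":0,"rz":0,"claw":1},
    {"x":0,"y":0,"z":0,"rx":0,"ry":0,"rz":0,"claw":1},
    {"x":0,"y":0,"z":0,"rx":0,"ry":0,"rz":0,"claw":1},
    {"x":0,"y":0,"z":0,"rx":0,"ry":0,"rz":0,"claw":1}
  ],
  "newtons": 40
}}

```text
clock: 2.6
eef_pos: [0.6319, -0.1129, 0.0683]
orientation: [[0.973, 0.23, -0.0], [0.23, -0.973, 0.003], [0.0, -0.003, -1.0]]
ft_force: [-11.5, 24.5, 17.3]
width: 0.212
```

```bash
python3 -c "
from h import *
st()"
```

```text
t 2.60 p [ 0.6319 -0.1129  0.0683] yaw 13.32 tilt [-0.0005  0.003 ] F [-11.5  24.5  17.3] T [6.   2.7  0.06] w 0.212
```

Call:
{"method": "send_rows", "body": {
  "deltas": [
    {"x":0.01,"y":-0.015,"z":-0.02,"rx":0,"ry":0,"rz":0,"claw":1},
    {"x":0.01,"y":-0.015,"z":-0.02,"rx":0,"ry":0,"rz":0,"claw":1}
  ]
}}

```text
clock: 2.8
eef_pos: [0.6328, -0.1119, 0.0717]
orientation: [[0.973, 0.23, -0.001], [0.23, -0.973, 0.0], [-0.001, -0.0, -1.0]]
ft_force: [-4.2, 0.3, -2.6]
width: 0.209
```

```bash
python3 -c "
from h import *
st()"
```

```text
t 2.80 p [ 0.6328 -0.1119  0.0717] yaw 13.28 tilt [-0.0011  0.    ] F [-4.2  0.3 -2.6] T [0.12 1.21 0.  ] w 0.209
```

Call:
{"method": "send_rows", "body": {
  "deltas": [
    {"x":0,"y":0,"z":-0.03,"rx":0,"ry":0,"rz":0,"claw":1},
    {"x":0,"y":0,"z":-0.08,"rx":0,"ry":0,"rz":0,"claw":1},
    {"x":0,"y":0,"z":-0.15,"rx":0,"ry":0,"rz":0,"claw":1},
    {"x":0,"y":0,"z":-0.3,"rx":0,"ry":0,"rz":0,"claw":1},
    {"x":0,"y":0,"z":-0.45,"rx":0,"ry":0,"rz":0,"claw":1}
  ]
}}

```text
clock: 3.3
eef_pos: [0.6338, -0.1125, 0.1638]
orientation: [[0.973, 0.229, 0.001], [0.229, -0.973, -0.0], [0.001, 0.0, -1.0]]
ft_force: [0.0, 0.4, -0.7]
width: 0.206
```

Run:
```python
from h import *
st()
I=snap('a1'); crop('a1','side',220,100,400,280,4)
c,s=np.cos(np.radians(6)),np.sin(np.radians(6))
for o in((.048,.048),(-.048,-.048)): print(.511+c*o[0]-s*o[1],-.382+s*o[0]+c*o[1])
```

```text
t 3.30 p [ 0.6338 -0.1125  0.1638] yaw 13.24 tilt [ 0.0012 -0.0002] F [ 0.   0.4 -0.7] T [ 0.03 -0.04  0.01] w 0.206
0.5537196847408298 -0.32924558278547555
0.46828031525917024 -0.43475441721452446
```

View pics/a1_side_c.png

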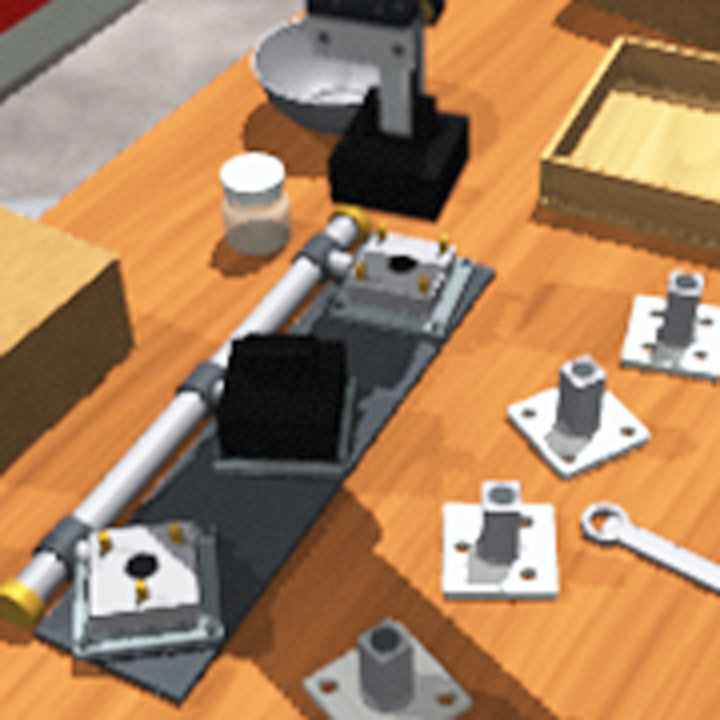

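```bash
python3 -c "
from h import *
go((.468,-.435,.16),np.radians(6))"
```

```text
x -1.1881 y 1.3753 z 0.0320  rx 0.0015 ry -0.0051 rz 0.0803 | dist 0.3635 yaw [13.2  6. ] j7 -1.32
```

Call:
{"method": "send_rows", "body": {
  "deltas": [
    {"x":-0.6,"y":0.69,"z":0,"rx":0,"ry":0,"rz":0,"claw":1},
    {"x":-0.6,"y":0.69,"z":0,"rx":0,"ry":0,"rz":0,"claw":1},
    {"x":-0.6,"y":0.69,"z":0,"rx":0,"ry":0,"rz":0,"claw":1},
    {"x":-0.6,"y":0.69,"z":0,"rx":0,"ry":0,"rz":0,"claw":1}
  ]
}}

```text
clock: 3.8
eef_pos: [0.5464, -0.278, 0.1626]
orientation: [[0.974, 0.226, 0.001], [0.226, -0.974, -0.002], [0.001, 0.002, -1.0]]
ft_force: [0.2, 0.3, -1.4]
width: 0.209
```

Call:
{"method": "send_rows", "body": {
  "deltas": [
    {"x":-0.59,"y":0.685,"z":0,"rx":0,"ry":0,"rz":0.08,"claw":1},
    {"x":-0.59,"y":0.685,"z":0,"rx":0,"ry":0,"rz":0.08,"claw":1},
    {"x":-0.59,"y":0.685,"z":0,"rx":0,"ry":0,"rz":0.08,"claw":1},
    {"x":-0.59,"y":0.685,"z":0,"rx":0,"ry":0,"rz":0.08,"claw":1},
    {"x":-0.59,"y":0.685,"z":0,"rx":0,"ry":0,"rz":0.08,"claw":1}
  ]
}}

```text
clock: 4.3
eef_pos: [0.4615, -0.4398, 0.1623]
orientation: [[0.995, 0.099, -0.0], [0.099, -0.995, -0.003], [-0.0, 0.003, -1.0]]
ft_force: [-0.6, 0.9, -0.9]
width: 0.207
```

Run:
```python
from h import *
st();go((.468,-.435,.062),np.radians(6))
I=snap('a2',('top',)); crop('a2','top',390,150,510,260,6)
```

```text
t 4.30 p [ 0.4615 -0.4398  0.1623] yaw 5.66 tilt [-0.     -0.0026] F [-0.6  0.9 -0.9] T [ 0.03 -0.   -0.05] w 0.207
x 0.0350 y -0.0217 z 0.5016  rx 0.0016 ry 0.0002 rz -0.0038 | dist 0.1007 yaw [5.7 6. ] j7 -0.81
```

View pics/a2_top_c.png

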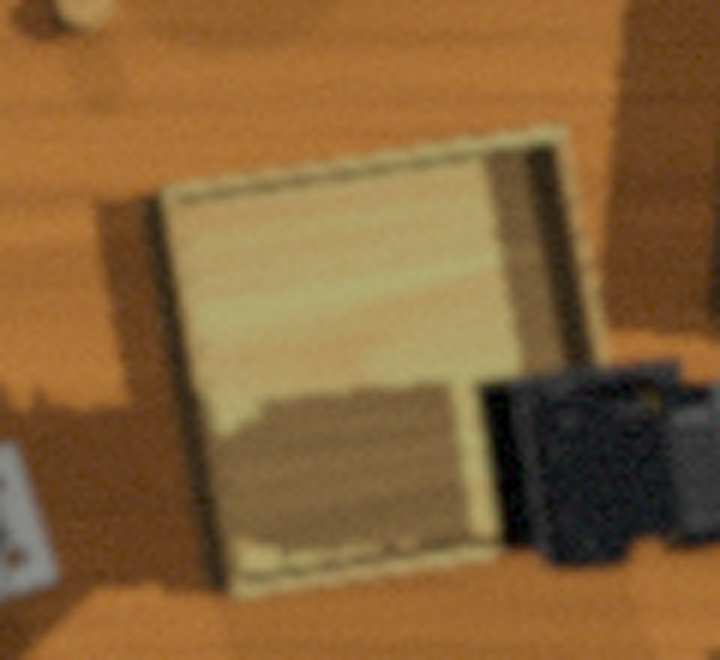

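Call:
{"method": "send_rows", "body": {
  "deltas": [
    {"x":0.035,"y":-0.022,"z":0.0,"rx":0,"ry":0,"rz":0,"claw":1},
    {"x":0.035,"y":-0.022,"z":0.2,"rx":0,"ry":0,"rz":0,"claw":1},
    {"x":0.035,"y":-0.022,"z":0.4,"rx":0,"ry":0,"rz":0,"claw":1},
    {"x":0.035,"y":-0.022,"z":0.5,"rx":0,"ry":0,"rz":0,"claw":1},
    {"x":0.035,"y":-0.022,"z":0.5,"rx":0,"ry":0,"rz":0,"claw":1}
  ]
}}

```text
clock: 4.85
eef_pos: [0.4719, -0.4268, 0.0593]
orientation: [[0.994, 0.108, -0.002], [0.108, -0.994, 0.003], [-0.002, -0.003, -1.0]]
ft_force: [0.7, -0.2, -0.9]
width: 0.214
```

Call:
{"method": "send_rows", "body": {
  "deltas": [
    {"x":0,"y":0,"z":0,"rx":0,"ry":0,"rz":0,"claw":0.5},
    {"x":0,"y":0,"z":0,"rx":0,"ry":0,"rz":0,"claw":0.5},
    {"x":0,"y":0,"z":0,"rx":0,"ry":0,"rz":0,"claw":0.5},
    {"x":0,"y":0,"z":-0.2,"rx":0,"ry":0,"rz":0,"claw":0.5},
    {"x":0,"y":0,"z":-0.45,"rx":0,"ry":0,"rz":0,"claw":0.5}
  ]
}}

```text
clock: 5.35
eef_pos: [0.4704, -0.4285, 0.1516]
orientation: [[0.994, 0.106, -0.002], [0.106, -0.994, 0.002], [-0.002, -0.002, -1.0]]
ft_force: [0.5, -1.1, 0.5]
width: 0.5
```

Run:
```python
from h import *
st();go((.629,.057,.16),np.radians(27.2))
I=snap('a3'); crop('a3','top',390,150,510,260,6)
crop('a3','side',260,40,460,220,4)
```

```text
t 5.35 p [ 0.4704 -0.4285  0.1516] yaw 6.06 tilt [-0.0024  0.002 ] F [ 0.5 -1.1  0.5] T [ 0.01 -0.    0.05] w 0.500
x 1.0449 y -2.3302 z -0.0390  rx -0.0017 ry 0.0011 rz -0.2349 | dist 0.5108 yaw [ 6.1 27.2] j7 -0.83
```

View pics/a3_side_c.png

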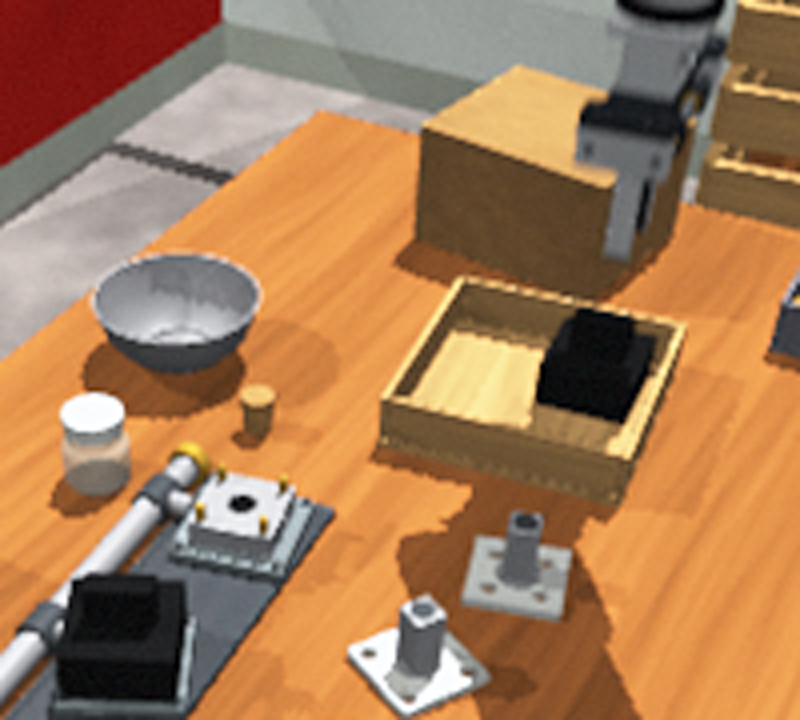

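Call:
{"method": "send_rows", "body": {
  "deltas": [
    {"x":0.35,"y":-0.78,"z":0,"rx":0,"ry":0,"rz":0,"claw":0.4},
    {"x":0.35,"y":-0.78,"z":0,"rx":0,"ry":0,"rz":0,"claw":0.4},
    {"x":0.35,"y":-0.78,"z":0,"rx":0,"ry":0,"rz":0,"claw":0.4},
    {"x":0.35,"y":-0.78,"z":0,"rx":0,"ry":0,"rz":0,"claw":0.4}
  ]
}}

```text
clock: 5.85
eef_pos: [0.5264, -0.262, 0.1525]
orientation: [[0.994, 0.11, 0.002], [0.11, -0.994, 0.001], [0.002, -0.001, -1.0]]
ft_force: [-0.5, -0.2, 0.4]
width: 0.6
```

Call:
{"method": "send_rows", "body": {
  "deltas": [
    {"x":0.35,"y":-0.78,"z":0,"rx":0,"ry":0,"rz":0,"claw":0.4},
    {"x":0.35,"y":-0.78,"z":0,"rx":0,"ry":0,"rz":0,"claw":0.4},
    {"x":0.35,"y":-0.78,"z":0,"rx":0,"ry":0,"rz":0,"claw":0.4},
    {"x":0.35,"y":-0.78,"z":0,"rx":0,"ry":0,"rz":0,"claw":0.4}
  ]
}}

```text
clock: 6.25
eef_pos: [0.5791, -0.099, 0.1526]
orientation: [[0.994, 0.11, 0.002], [0.11, -0.994, 0.001], [0.002, -0.001, -1.0]]
ft_force: [-0.1, -1.5, -0.7]
width: 0.602
```

Call:
{"method": "send_rows", "body": {
  "deltas": [
    {"x":0.35,"y":-0.77,"z":0,"rx":0,"ry":0,"rz":-0.235,"claw":0.4},
    {"x":0.35,"y":-0.77,"z":0,"rx":0,"ry":0,"rz":-0.235,"claw":0.4},
    {"x":0.35,"y":-0.77,"z":0,"rx":0,"ry":0,"rz":-0.235,"claw":0.4},
    {"x":0.35,"y":-0.77,"z":0,"rx":0,"ry":0,"rz":-0.235,"claw":0.4},
    {"x":0.35,"y":-0.77,"z":0,"rx":0,"ry":0,"rz":-0.235,"claw":0.4}
  ]
}}

```text
clock: 6.75
eef_pos: [0.6316, 0.0601, 0.1521]
orientation: [[0.888, 0.461, 0.001], [0.461, -0.888, 0.002], [0.002, -0.001, -1.0]]
ft_force: [0.9, -0.4, 0.0]
width: 0.601
```

Run:
```python
from h import *
st();go((.628,.057,.07),np.radians(27.2))
```

```text
t 6.75 p [0.6316 0.0601 0.1521] yaw 27.43 tilt [0.0012 0.0015] F [ 0.9 -0.4  0. ] T [-0.01  0.   -0.03] w 0.601
x -0.0236 y 0.0058 z 0.4102  rx -0.0005 ry -0.0011 rz 0.0026 | dist 0.0822 yaw [27.4 27.2] j7 -1.39
```

Call:
{"method": "send_rows", "body": {
  "deltas": [
    {"x":-0.02,"y":0.006,"z":0.2,"rx":0,"ry":0,"rz":0,"claw":0.4},
    {"x":-0.02,"y":0.006,"z":0.35,"rx":0,"ry":0,"rz":0,"claw":0.4},
    {"x":-0.02,"y":0.006,"z":0.41,"rx":0,"ry":0,"rz":0,"claw":0.4},
    {"x":-0.02,"y":0.006,"z":0.41,"rx":0,"ry":0,"rz":0,"claw":0.4},
    {"x":-0.02,"y":0.006,"z":0.41,"rx":0,"ry":0,"rz":0,"claw":0.4}
  ],
  "newtons": 10
}}

```text
clock: 7.25
eef_pos: [0.6287, 0.0529, 0.0708]
orientation: [[0.89, 0.456, 0.001], [0.456, -0.89, 0.0], [0.001, 0.001, -1.0]]
ft_force: [-0.5, -0.2, -0.2]
width: 0.598
```

Call:
{"method": "send_rows", "body": {
  "deltas": [
    {"x":0,"y":0,"z":0,"rx":0,"ry":0,"rz":0,"claw":1},
    {"x":0,"y":0,"z":0,"rx":0,"ry":0,"rz":0,"claw":1},
    {"x":0,"y":0,"z":0,"rx":0,"ry":0,"rz":0,"claw":1},
    {"x":0,"y":0,"z":0,"rx":0,"ry":0,"rz":0,"claw":1},
    {"x":0,"y":0,"z":0,"rx":0,"ry":0,"rz":0,"claw":1}
  ],
  "newtons": 10
}}

```text
clock: 7.75
eef_pos: [0.6278, 0.054, 0.0698]
orientation: [[0.889, 0.457, -0.0], [0.457, -0.889, 0.001], [0.0, -0.001, -1.0]]
ft_force: [-10.7, 15.6, 12.5]
width: 0.214
```

Run:
```python
from h import *
st()
```

```text
t 7.75 p [0.6278 0.054  0.0698] yaw 27.22 tilt [-0.      0.0008] F [-10.7  15.6  12.5] T [4.13 2.69 0.13] w 0.214
```

Call:
{"method": "send_rows", "body": {
  "deltas": [
    {"x":0.0,"y":-0.012,"z":-0.015,"rx":0,"ry":0,"rz":0,"claw":1},
    {"x":0.0,"y":-0.012,"z":-0.015,"rx":0,"ry":0,"rz":0,"claw":1},
    {"x":0.0,"y":-0.012,"z":-0.015,"rx":0,"ry":0,"rz":0,"claw":1}
  ],
  "newtons": 40
}}

```text
clock: 8.05
eef_pos: [0.6268, 0.0556, 0.0725]
orientation: [[0.889, 0.457, 0.0], [0.457, -0.889, 0.0], [0.0, -0.0, -1.0]]
ft_force: [0.2, 2.4, -1.0]
width: 0.211
```

Run:
```python
from h import *
st()
```

```text
t 8.05 p [0.6268 0.0556 0.0725] yaw 27.22 tilt [0.     0.0002] F [ 0.2  2.4 -1. ] T [ 0.62  0.01 -0.  ] w 0.211
```

Call:
{"method": "send_rows", "body": {
  "deltas": [
    {"x":0,"y":0,"z":-0.03,"rx":0,"ry":0,"rz":0,"claw":1},
    {"x":0,"y":0,"z":-0.08,"rx":0,"ry":0,"rz":0,"claw":1},
    {"x":0,"y":0,"z":-0.15,"rx":0,"ry":0,"rz":0,"claw":1},
    {"x":0,"y":0,"z":-0.3,"rx":0,"ry":0,"rz":0,"claw":1},
    {"x":0,"y":0,"z":-0.45,"rx":0,"ry":0,"rz":0,"claw":1}
  ]
}}

```text
clock: 8.55
eef_pos: [0.6266, 0.0552, 0.1645]
orientation: [[0.889, 0.457, -0.0], [0.457, -0.889, -0.0], [-0.0, 0.0, -1.0]]
ft_force: [0.8, 0.4, -0.8]
width: 0.208
```

Run:
```python
from h import *
st();go((.553,-.329,.165),np.radians(6))
```

```text
t 8.55 p [0.6266 0.0552 0.1645] yaw 27.20 tilt [-0.0001 -0.0001] F [ 0.8  0.4 -0.8] T [-0.01 -0.03  0.01] w 0.208
x -1.2054 y 1.5401 z -0.0021  rx 0.0000 ry 0.0001 rz 0.2355 | dist 0.3912 yaw [27.2  6. ] j7 -1.38
```

Call:
{"method": "send_rows", "body": {
  "deltas": [
    {"x":-0.6,"y":0.77,"z":0,"rx":0,"ry":0,"rz":0,"claw":1},
    {"x":-0.6,"y":0.77,"z":0,"rx":0,"ry":0,"rz":0,"claw":1},
    {"x":-0.6,"y":0.77,"z":0,"rx":0,"ry":0,"rz":0,"claw":1},
    {"x":-0.6,"y":0.77,"z":0,"rx":0,"ry":0,"rz":0,"claw":1}
  ]
}}

```text
clock: 8.95
eef_pos: [0.5899, -0.1391, 0.1642]
orientation: [[0.89, 0.456, 0.001], [0.456, -0.89, -0.001], [0.001, 0.001, -1.0]]
ft_force: [0.6, -0.7, 0.5]
width: 0.212
```

Call:
{"method": "send_rows", "body": {
  "deltas": [
    {"x":-0.6,"y":0.77,"z":0,"rx":0,"ry":0,"rz":0.235,"claw":1},
    {"x":-0.6,"y":0.77,"z":0,"rx":0,"ry":0,"rz":0.235,"claw":1},
    {"x":-0.6,"y":0.77,"z":0,"rx":0,"ry":0,"rz":0.235,"claw":1},
    {"x":-0.6,"y":0.77,"z":0,"rx":0,"ry":0,"rz":0.235,"claw":1},
    {"x":-0.6,"y":0.77,"z":0,"rx":0,"ry":0,"rz":0.235,"claw":1}
  ]
}}

```text
clock: 9.45
eef_pos: [0.5514, -0.3358, 0.1639]
orientation: [[0.995, 0.097, -0.0], [0.097, -0.995, -0.003], [-0.0, 0.003, -1.0]]
ft_force: [0.3, 0.8, -1.1]
width: 0.209
```

Run:
```python
from h import *
st();go((.553,-.329,.0635),np.radians(6))
```

```text
t 9.45 p [ 0.5514 -0.3358  0.1639] yaw 5.58 tilt [-0.     -0.0032] F [ 0.3  0.8 -1.1] T [ 0.04 -0.01 -0.02] w 0.209
x 0.0114 y -0.0344 z 0.5018  rx 0.0020 ry 0.0002 rz -0.0047 | dist 0.1006 yaw [5.6 6. ] j7 -1.04
```

Call:
{"method": "send_rows", "body": {
  "deltas": [
    {"x":0.01,"y":-0.015,"z":0.0,"rx":0,"ry":0,"rz":0,"claw":1},
    {"x":0.01,"y":-0.015,"z":0.2,"rx":0,"ry":0,"rz":0,"claw":1},
    {"x":0.01,"y":-0.015,"z":0.4,"rx":0,"ry":0,"rz":0,"claw":1},
    {"x":0.01,"y":-0.015,"z":0.5,"rx":0,"ry":0,"rz":0,"claw":1},
    {"x":0.01,"y":-0.015,"z":0.5,"rx":0,"ry":0,"rz":0,"claw":1}
  ]
}}

```text
clock: 9.95
eef_pos: [0.5557, -0.3237, 0.0606]
orientation: [[0.994, 0.108, -0.002], [0.108, -0.994, 0.001], [-0.002, -0.001, -1.0]]
ft_force: [0.2, -4.0, -2.2]
width: 0.21
```

Call:
{"method": "send_rows", "body": {
  "deltas": [
    {"x":0,"y":0,"z":0,"rx":0,"ry":0,"rz":0,"claw":0.5},
    {"x":0,"y":0,"z":0,"rx":0,"ry":0,"rz":0,"claw":0.5},
    {"x":0,"y":0,"z":0,"rx":0,"ry":0,"rz":0,"claw":0.5},
    {"x":0,"y":0,"z":-0.2,"rx":0,"ry":0,"rz":0,"claw":0.5},
    {"x":0,"y":0,"z":-0.45,"rx":0,"ry":0,"rz":0,"claw":0.5}
  ]
}}

```text
clock: 10.45
eef_pos: [0.5549, -0.3239, 0.1522]
orientation: [[0.994, 0.106, -0.003], [0.106, -0.994, 0.002], [-0.003, -0.002, -1.0]]
ft_force: [0.7, -0.3, 0.1]
width: 0.497
```

Run:
```python
from h import *
st()
I=snap('a4'); crop('a4','top',225,135,395,210,4.7); crop('a4','side',220,110,460,290,3.3)
it=[]
for c in [(.4578,.3301,t) for t in[0]]+[(.4521,.2074,0),(.4474,.0759,0),(.4556,-.0532,0),(.4333,-.1745,0)]:
    p,e=best(I,c[0],c[1]); print(np.round(p[:2],4),'%.1f %.2f'%(np.degrees(p[2]),e),[(round(float(s)),k,float(d)) for s,k,d in ident(I,p)][:2])
```

```text
t 10.45 p [ 0.5549 -0.3239  0.1522] yaw 6.10 tilt [-0.0032  0.0019] F [ 0.7 -0.3  0.1] T [ 0.02 -0.01 -0.01] w 0.497
[0.458 0.33 ] -39.2 0.51 [(69, 't', 50.8), (11, 'q', 230.8)]
[0.4522 0.2073] -22.7 0.50 [(62, 'p', 67.3), (53, 'p', 247.3)]
[0.4478 0.0763] -59.6 0.48 [(57, 'q', 210.4), (16, 's', -59.6)]
[ 0.4551 -0.0533] -28.7 0.43 [(38, 'p', 241.3), (35, 'p', -28.7)]
[ 0.4333 -0.1744] -71.1 0.49 [(33, 's', -71.1), (22, 'q', 18.9)]
```

View pics/a4_side_c.png

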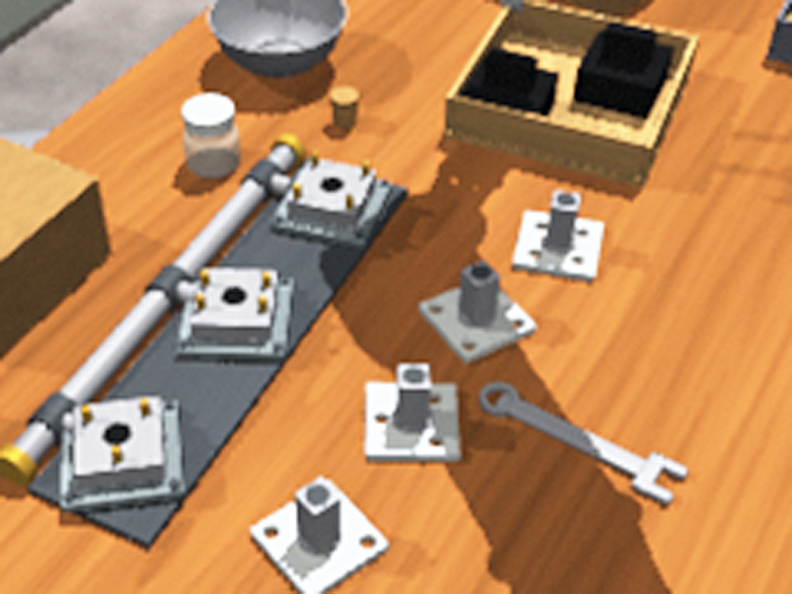

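View pics/a4_top_c.png

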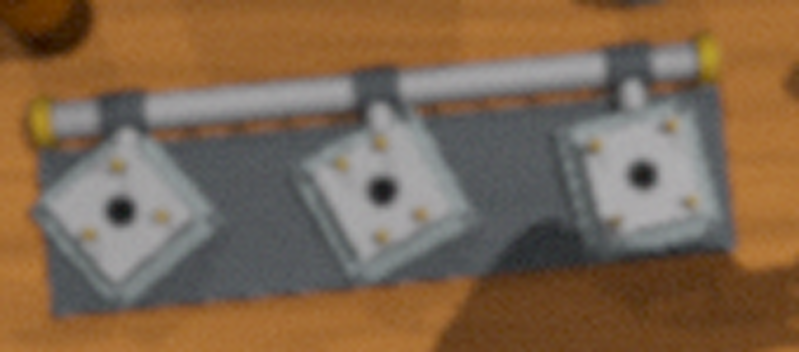

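```bash
cat >> h.py <<'E'
ST={'a':[(25,25),(-25,25),(25,-25),(-25,-25)],'b':[(26,14),(-26,14),(26,-14),(-26,-14)],'c':[(22,-18),(-22,-18),(0,24)]}
ST={k:np.array([(a/1e3,b/1e3,0) for a,b in v]) for k,v in ST.items()}
def blob(w,uv,r):
    for _ in range(6):
        ys,xs=np.mgrid[-r:r+.01:.25,-r:r+.01:.25]; m=xs**2+ys**2<=r*r
        v=map_coordinates(w,[uv[1]+ys,uv[0]+xs],order=1)*m
        if v.sum()<1: return uv,0
        uv=uv+.8*np.array([(v*xs).sum(),(v*ys).sum()])/v.sum()
    return uv,v.sum()/m.sum()
def portfit(I,k,x,y,yaw,zs={'top':.051,'side':.047},names=('side','top'),log=True):
    p=np.array([x,y,yaw],float)
    for it in range(3):
        obs=[];
        for n in names:
            f=I[n].astype(float); w=np.clip(f[...,0]-f[...,2]-25,0,None)
            pr=proj(n,ST[k]@rz(p[2]).T+[p[0],p[1],zs[n]])
            for i,u in enumerate(pr): obs.append((n,i,*blob(w,u,3.0)))
        def res(q):
            r=[]
            for n,i,u,s in obs:
                if s>3: r+=list(proj(n,(ST[k]@rz(q[2]).T+[q[0],q[1],zs[n]])[i])[0]-u)
            return np.array(r)
        s=least_squares(res,p,loss='soft_l1',f_scale=.5,x_scale=[.01,.01,.1]); p=s.x
    if log: print(k,names,np.round(p[:2],4),'yaw %.2f'%np.degrees(p[2]),'rms %.2f'%np.sqrt(np.mean(res(p)**2)),[round(float(o[3])) for o in obs])
    return p
def dark(I,x,y,z=.038):
    for n in('side','top'):
        g=I[n].astype(float).mean(2); u,s=blob(np.clip(100-g,0,None),proj(n,(x,y,z))[0],3.5); print('hole',n,unproj(n,u,z)[:2].round(4),round(float(s)))
E
python3 - <<'E'
from h import *
I={n:cv2.imread(f'pics/a4_{n}.png')[:,:,::-1] for n in C}
it=[]
for k,uv,yaws in(('c',(250.5,179.8),range(0,360,30)),('b',(306.3,175.3),(27,)),('a',(361.8,172.5),(13.5,))):
    w=unproj('top',uv,.038)
    if k=='c':
        b=None
        for a in yaws:
            q=portfit(I,k,w[0],w[1],np.radians(a),log=False)
            # score
            sc=0
            for n in C:
                f=I[n].astype(float); W=np.clip(f[...,0]-f[...,2]-25,0,None)
                uv=proj(n,ST[k]@rz(q[2]).T+[q[0],q[1],.049]); sc+=map_coordinates(W,[uv[:,1],uv[:,0]],order=1).sum()
            sc-=2000*np.hypot(*(q[:2]-w[:2]))
            if b is None or sc>b[0]: b=(sc,q)
        p=b[1]
    else: p=(w[0],w[1],np.radians(yaws[0]))
    p=portfit(I,k,*p)
    for n in C: portfit(I,k,*p,names=(n,))
    dark(I,*p[:2])
    it+=[(ST[k],p[0],p[1],p[2],.051,(0,255,0)),(ST[k],p[0],p[1],p[2],.038,(255,0,0)),(box(.033,.033,.010,.030),p[0],p[1],p[2],.008,(0,0,255))]
draw(I,'side',it,(230,140,350,270),5,'pv_s.png'); draw(I,'top',it,(230,145,390,205),5,'pv_t.png')
E
```

```text
c ('side', 'top') [0.6192 0.2255] yaw 39.92 rms 0.13 [35, 30, 35, 3, 3, 3]
c ('side',) [0.6195 0.2257] yaw 39.67 rms 0.04 [35, 30, 35]
c ('top',) [0.6187 0.2251] yaw 40.04 rms 0.00 [3, 3, 3]
hole side [0.6195 0.2257] 56
hole top [0.6194 0.2257] 30
b ('side', 'top') [0.6282 0.0591] yaw 28.17 rms 0.11 [24, 23, 28, 24, 3, 2, 4, 3]
b ('side',) [0.6283 0.0591] yaw 28.20 rms 0.12 [24, 23, 28, 24]
b ('top',) [0.6281 0.059 ] yaw 28.16 rms 0.00 [3, 2, 4, 3]
hole side [0.6283 0.0588] 42
hole top [0.6287 0.0588] 27
a ('side', 'top') [ 0.6338 -0.1108] yaw 9.29 rms 0.90 [22, 15, 122, 121, 3, 0, 3, 1]
a ('side',) [ 0.6333 -0.111 ] yaw 8.31 rms 0.92 [22, 15, 123, 121]
a ('top',) [ 0.6338 -0.1108] yaw 9.29 rms nan [3, 0, 3, 1]
hole side [ 0.6348 -0.1083] 30
hole top [ 0.6347 -0.1079] 23
  return _methods._mean(a, axis=axis, dtype=dtype,
  ret = ret.dtype.type(ret / rcount)
```

View pics/pv_s.png

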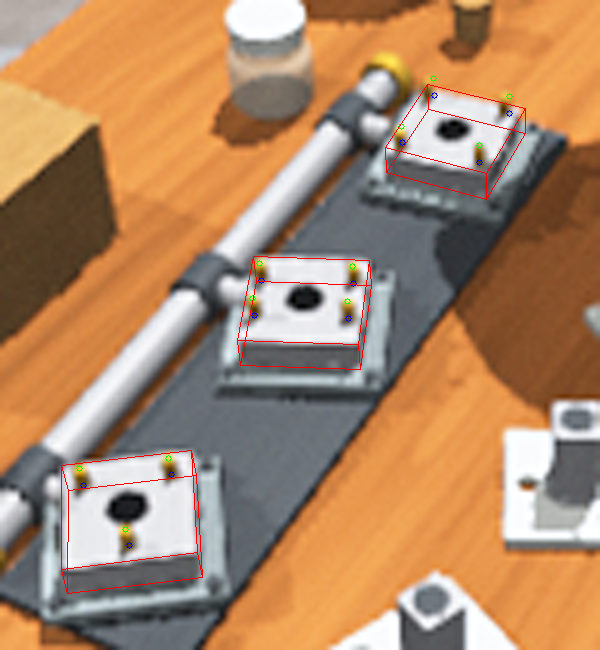

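View pics/pv_t.png

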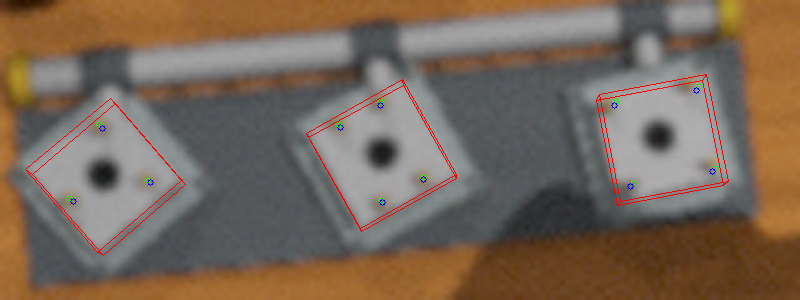

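```bash
python3 - <<'E' 2>/dev/null
from h import *
import h
I={n:cv2.imread(f'pics/a4_{n}.png')[:,:,::-1] for n in C}
sq=box(.033,.033,.0,.0001); ft=box(.045,.045,0,.010)
for k,x,y,a in(('c',.6194,.2257,39.8),('b',.6284,.0589,28),('a',.6347,-.1081,13.5)):
    for n in(('side',),('top',),('side','top')):
        p,e=fit(I,sq,x,y,np.radians(a),z0=.038,mode='g',sgn=-1,names=n,W=2); print(k,n,np.round(p[:2],4),'%.2f %.2f'%(np.degrees(p[2]),e))
    p,e=fit(I,ft,x,y,np.radians(a),z0=.008,mode='g',sgn=-1,names=('side','top'),W=2); print(' foot',np.round(p[:2],4),'%.2f %.2f'%(np.degrees(p[2]),e))
b0=h.blob
h.blob=lambda w,u,r:b0(np.minimum(w,60),u,2.0)
p=portfit(I,'a',.6347,-.1081,np.radians(13.5)); 
portfit(I,'a',.6347,-.1081,np.radians(13.5),names=('side',))
E
```

```text
c ('side',) [0.6186 0.2257] 39.77 0.28
c ('top',) [0.6212 0.2269] 39.57 0.39
c ('side', 'top') [0.6195 0.2261] 39.84 0.31
 foot [0.6232 0.2214] 39.17 0.38
b ('side',) [0.6279 0.0591] 27.27 0.32
b ('top',) [0.6294 0.0594] 27.72 0.28
b ('side', 'top') [0.6287 0.0592] 27.68 0.30
 foot [0.6293 0.0579] 28.14 0.47
a ('side',) [ 0.6348 -0.107 ] 12.95 0.34
a ('top',) [ 0.6376 -0.1113] 23.21 0.50
a ('side', 'top') [ 0.6355 -0.1078] 13.24 0.37
 foot [ 0.6353 -0.1084] 12.25 0.39
a ('side', 'top') [ 0.6341 -0.1075] yaw 12.90 rms 0.27 [31, 27, 57, 56, 6, 0, 6, 3]
a ('side',) [ 0.6343 -0.1083] yaw 12.51 rms 0.35 [31, 27, 57, 57]
```

Run:
```python
from h import *
st();go((.4552,-.056,.152),np.radians(-27))
```

```text
t 10.55 p [ 0.5591 -0.3262  0.1597] yaw 6.06 tilt [ 0.0089 -0.0039] F [ 0.9  0.8 -0.2] T [-0.04 -0.05  0.  ] w 0.499
x -0.3742 y -1.3986 z 0.0284  rx 0.0015 ry -0.0061 rz 0.3674 | dist 0.2896 yaw [  6.1 -27. ] j7 -1.05
```

Call:
{"method": "send_rows", "body": {
  "deltas": [
    {"x":-0.19,"y":-0.7,"z":0,"rx":0,"ry":0,"rz":0,"claw":0.4},
    {"x":-0.19,"y":-0.7,"z":0,"rx":0,"ry":0,"rz":0,"claw":0.4},
    {"x":-0.19,"y":-0.7,"z":0,"rx":0,"ry":0,"rz":0,"claw":0.4},
    {"x":-0.19,"y":-0.7,"z":0,"rx":0,"ry":0,"rz":0,"claw":0.4}
  ]
}}

```text
clock: 10.95
eef_pos: [0.5022, -0.1843, 0.1533]
orientation: [[0.994, 0.111, 0.0], [0.111, -0.994, 0.001], [0.001, -0.001, -1.0]]
ft_force: [0.3, 0.3, -0.2]
width: 0.6
```

Call:
{"method": "send_rows", "body": {
  "deltas": [
    {"x":-0.19,"y":-0.7,"z":0,"rx":0,"ry":0,"rz":0.37,"claw":0.4},
    {"x":-0.19,"y":-0.7,"z":0,"rx":0,"ry":0,"rz":0.37,"claw":0.4},
    {"x":-0.19,"y":-0.7,"z":0,"rx":0,"ry":0,"rz":0.37,"claw":0.4},
    {"x":-0.19,"y":-0.7,"z":0,"rx":0,"ry":0,"rz":0.37,"claw":0.4},
    {"x":-0.19,"y":-0.7,"z":0,"rx":0,"ry":0,"rz":0.37,"claw":0.4}
  ]
}}

```text
clock: 11.45
eef_pos: [0.4506, -0.0526, 0.1532]
orientation: [[0.888, -0.46, 0.001], [-0.46, -0.888, 0.0], [0.001, -0.001, -1.0]]
ft_force: [-0.3, -0.8, 0.2]
width: 0.601
```

Run:
```python
from h import *
st();go((.4552,-.056,.10),np.radians(-27))
I=snap('b1',('side',)); crop('b1','side',300,110,460,260,5)
p,e=fit(I,FL,.4552,-.0532,np.radians(-27),names=('side',)); print(p,e)
```

```text
t 11.45 p [ 0.4506 -0.0526  0.1532] yaw -27.40 tilt [0.0014 0.0002] F [-0.3 -0.8  0.2] T [0.1  0.02 0.  ] w 0.601
x 0.0278 y 0.0047 z 0.2660  rx -0.0006 ry -0.0007 rz -0.0045 | dist 0.0535 yaw [-27.4 -27. ] j7 -2.09
[ 0.45545647 -0.0528618  -0.51213275] 0.4326406768070994
```

View pics/b1_side_c.png

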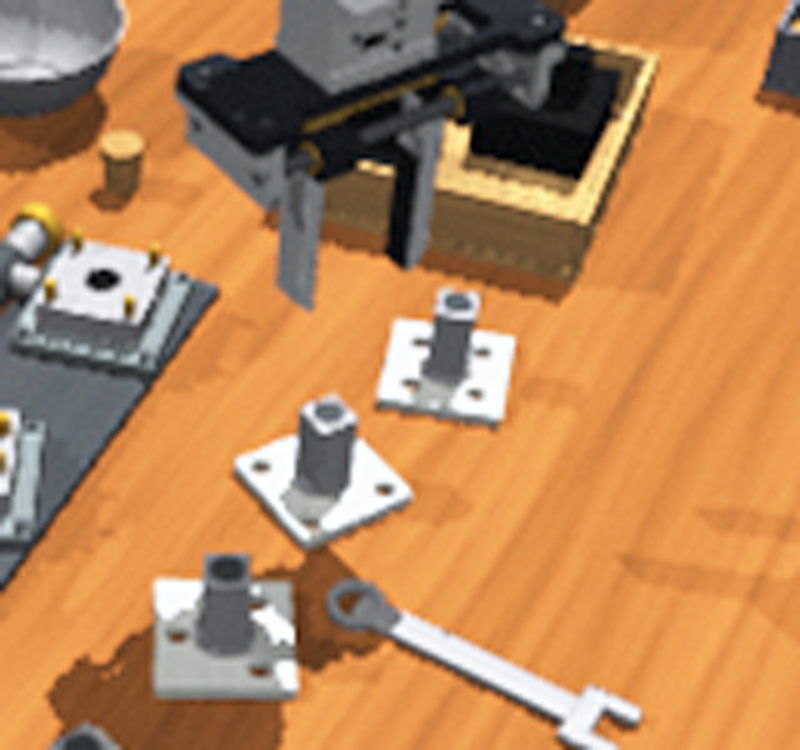

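Call:
{"method": "send_rows", "body": {
  "deltas": [
    {"x":0.02,"y":0.002,"z":0.2,"rx":0,"ry":0,"rz":0,"claw":0.4},
    {"x":0.02,"y":0.002,"z":0.4,"rx":0,"ry":0,"rz":0,"claw":0.4},
    {"x":0.02,"y":0.002,"z":0.4,"rx":0,"ry":0,"rz":0,"claw":0.4}
  ],
  "newtons": 15
}}

```text
clock: 11.8
eef_pos: [0.4517, -0.057, 0.0693]
orientation: [[0.889, -0.457, -0.006], [-0.457, -0.889, 0.0], [-0.005, 0.002, -1.0]]
ft_force: [-0.1, -0.1, 1.2]
width: 0.601
```

Run:
```python
from h import *
st();go((.4553,-.0559,.018),np.radians(-28))
I=snap('b2',('side',)); crop('b2','side',300,110,460,260,5)
```

```text
t 11.80 p [ 0.4517 -0.057   0.0693] yaw -27.20 tilt [-0.006   0.0003] F [-0.1 -0.1  1.2] T [ 0.05 -0.03  0.03] w 0.601
x 0.0149 y -0.0137 z 0.2565  rx 0.0016 ry 0.0035 rz 0.0089 | dist 0.0515 yaw [-27.2 -28. ] j7 -2.1
```

View pics/b2_side_c.png

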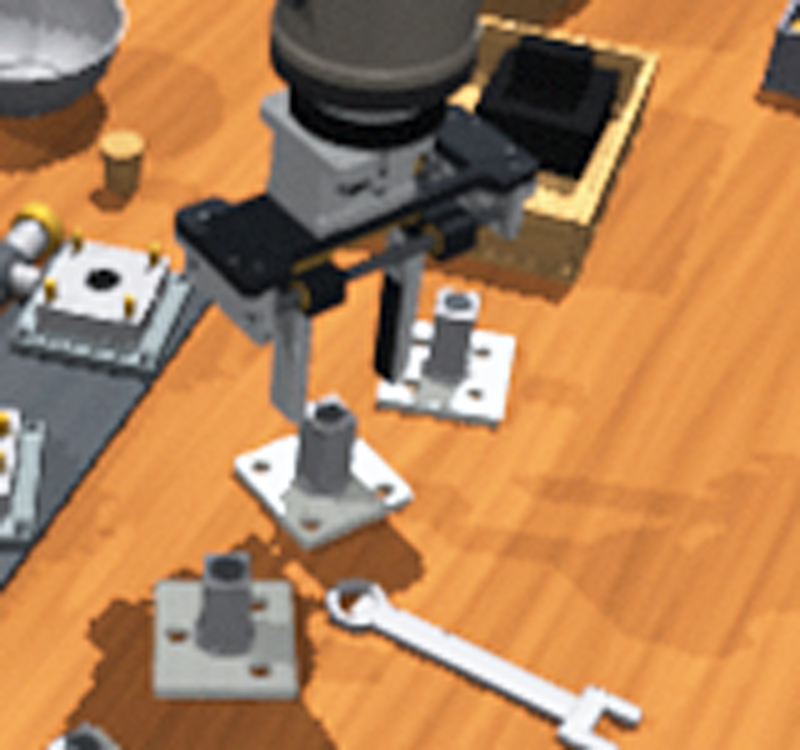

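Call:
{"method": "send_rows", "body": {
  "deltas": [
    {"x":0.01,"y":-0.007,"z":0.15,"rx":0,"ry":0,"rz":0.005,"claw":0.4},
    {"x":0.01,"y":-0.007,"z":0.26,"rx":0,"ry":0,"rz":0.005,"claw":0.4},
    {"x":0.01,"y":-0.007,"z":0.26,"rx":0,"ry":0,"rz":0.005,"claw":0.4},
    {"x":0.01,"y":-0.007,"z":0.26,"rx":0,"ry":0,"rz":0.005,"claw":0.4}
  ],
  "newtons": 15
}}

```text
clock: 12.25
eef_pos: [0.4575, -0.0567, 0.0222]
orientation: [[0.885, -0.465, 0.001], [-0.465, -0.885, -0.0], [0.001, -0.0, -1.0]]
ft_force: [-0.6, -0.3, 0.6]
width: 0.6
```

Call:
{"method": "send_rows", "body": {
  "deltas": [
    {"x":0,"y":0,"z":0,"rx":0,"ry":0,"rz":0,"claw":1},
    {"x":0,"y":0,"z":0,"rx":0,"ry":0,"rz":0,"claw":1},
    {"x":0,"y":0,"z":0,"rx":0,"ry":0,"rz":0,"claw":1},
    {"x":0,"y":0,"z":0,"rx":0,"ry":0,"rz":0,"claw":1}
  ],
  "newtons": 15
}}

```text
clock: 12.65
eef_pos: [0.4568, -0.0565, 0.021]
orientation: [[0.885, -0.465, 0.001], [-0.465, -0.885, 0.0], [0.001, -0.0, -1.0]]
ft_force: [-0.5, -0.1, -0.0]
width: 0.298
```

Call:
{"method": "send_rows", "body": {
  "deltas": [
    {"x":0,"y":0,"z":0,"rx":0,"ry":0,"rz":0,"claw":1},
    {"x":0,"y":0,"z":0,"rx":0,"ry":0,"rz":0,"claw":1}
  ],
  "newtons": 50
}}

```text
clock: 12.85
eef_pos: [0.4568, -0.0564, 0.0209]
orientation: [[0.885, -0.465, 0.0], [-0.465, -0.885, 0.0], [0.0, -0.0, -1.0]]
ft_force: [-0.8, 1.6, 8.0]
width: 0.252
```

Run:
```python
from h import *
st()
```

```text
t 12.85 p [ 0.4568 -0.0564  0.0209] yaw -27.69 tilt [0.0005 0.0001] F [-0.8  1.6  8. ] T [ 0.2   0.34 -0.09] w 0.252
```

Call:
{"method": "send_rows", "body": {
  "deltas": [
    {"x":0,"y":0,"z":-0.1,"rx":0,"ry":0,"rz":0,"claw":1},
    {"x":0,"y":0,"z":-0.3,"rx":0,"ry":0,"rz":0,"claw":1},
    {"x":0,"y":0,"z":-0.45,"rx":0,"ry":0,"rz":0,"claw":1},
    {"x":0,"y":0,"z":-0.45,"rx":0,"ry":0,"rz":0,"claw":1}
  ]
}}

```text
clock: 13.25
eef_pos: [0.4585, -0.0566, 0.1138]
orientation: [[0.885, -0.465, 0.005], [-0.465, -0.885, -0.0], [0.005, -0.002, -1.0]]
ft_force: [0.3, -0.0, -2.2]
width: 0.253
```

Run:
```python
from h import *
st();go((.635,-.111,.11),np.radians(13.2))
```

```text
t 13.25 p [ 0.4585 -0.0566  0.1138] yaw -27.70 tilt [ 0.0053 -0.0001] F [ 0.3 -0.  -2.2] T [ 0.09 -0.05 -0.02] w 0.253
x 0.9077 y -0.1693 z 0.0238  rx -0.0003 ry -0.0034 rz -0.4545 | dist 0.1847 yaw [-27.7  13.2] j7 -2.1
```

Call:
{"method": "send_rows", "body": {
  "deltas": [
    {"x":0.91,"y":-0.17,"z":0,"rx":0,"ry":0,"rz":-0.454,"claw":1},
    {"x":0.91,"y":-0.17,"z":0,"rx":0,"ry":0,"rz":-0.454,"claw":1},
    {"x":0.91,"y":-0.17,"z":0,"rx":0,"ry":0,"rz":-0.454,"claw":1},
    {"x":0.91,"y":-0.17,"z":0,"rx":0,"ry":0,"rz":-0.454,"claw":1},
    {"x":0.91,"y":-0.17,"z":0,"rx":0,"ry":0,"rz":-0.454,"claw":1}
  ]
}}

```text
clock: 13.75
eef_pos: [0.6364, -0.1123, 0.1085]
orientation: [[0.973, 0.232, -0.0], [0.232, -0.973, 0.0], [-0.0, -0.0, -1.0]]
ft_force: [-0.2, 0.3, -2.3]
width: 0.248
```

Call:
{"method": "send_rows", "body": {
  "deltas": [
    {"x":0,"y":0,"z":0,"rx":0,"ry":0,"rz":0,"claw":1},
    {"x":0,"y":0,"z":0,"rx":0,"ry":0,"rz":0,"claw":1}
  ]
}}

```text
clock: 13.95
eef_pos: [0.6325, -0.1108, 0.1095]
orientation: [[0.975, 0.224, -0.002], [0.224, -0.975, 0.0], [-0.002, -0.001, -1.0]]
ft_force: [0.1, -0.1, -1.6]
width: 0.254
```

Run:
```python
from h import *
st();go((.635,-.111,.085),np.radians(13.2))
I=snap('b3'); crop('b3','side',270,80,390,200,6)
s=arm.read_state()
z0=s['eef_pos'][2]-.021
for a in (13.2,):
  for n in(('side',),('top',),('side','top')):
    p,e=fit(I,FL,s['eef_pos'][0],s['eef_pos'][1]+.003,np.radians(a),z0=z0,names=n,W=3); print(n,p.round(4),e)
  # brightness
p,e=fit(I,FL,s['eef_pos'][0],s['eef_pos'][1]+.003,np.radians(a),z0=z0,names=('side',),W=3,mode='g',sgn=-1); print('g',p.round(4),e)
draw(I,'side',[(FL,*p,z0,(0,255,0)),(ST['a'],.635,-.108,np.radians(13.2),.051,(0,0,255))],(270,80,390,200),6,'b3o.png')
```

```text
t 13.95 p [ 0.6325 -0.1108  0.1095] yaw 12.96 tilt [-0.0018  0.0005] F [ 0.1 -0.1 -1.6] T [ 0.01  0.01 -0.04] w 0.254
x 0.0123 y 0.0038 z 0.1222  rx -0.0006 ry 0.0010 rz -0.0027 | dist 0.0246 yaw [13.  13.2] j7 -1.37
('side',) [ 0.6301 -0.113   0.2188] 0.11200681334200387
('top',) [ 0.6319 -0.1068  0.208 ] 0.4631510010894191
('side', 'top') [ 0.6296 -0.1094  0.2201] 0.4557217648807548
g [ 0.6325 -0.1144  0.2278] 0.45659768949839186
```

View pics/b3o.png

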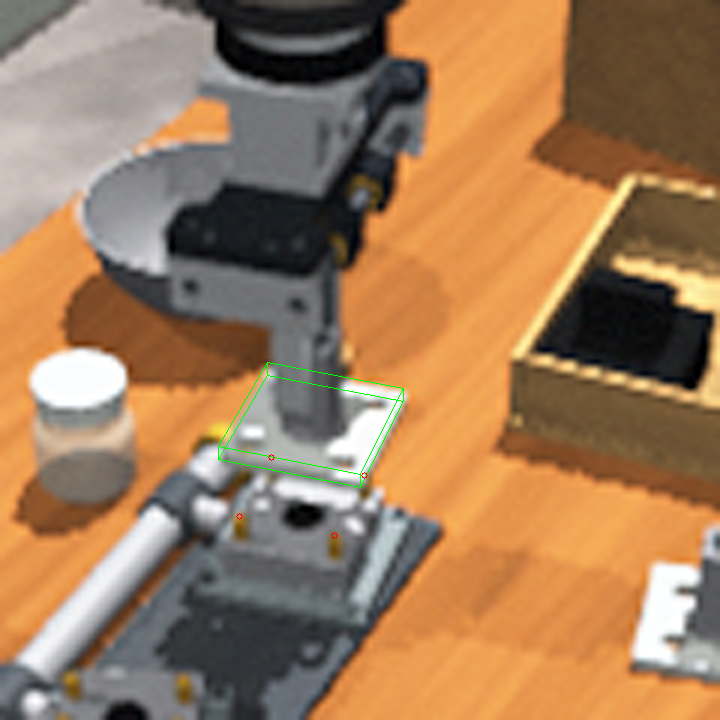

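Run:
```python
from h import *
go((.6362,-.1108,.078),np.radians(13.2))
```

```text
x 0.0168 y 0.0045 z 0.1612  rx -0.0001 ry 0.0004 rz -0.0020 | dist 0.0324 yaw [13.  13.2] j7 -1.37
```

Call:
{"method": "send_rows", "body": {
  "deltas": [
    {"x":0.014,"y":0.004,"z":0.1,"rx":0,"ry":0,"rz":-0.002,"claw":1},
    {"x":0.014,"y":0.004,"z":0.16,"rx":0,"ry":0,"rz":-0.002,"claw":1},
    {"x":0.014,"y":0.004,"z":0.16,"rx":0,"ry":0,"rz":-0.002,"claw":1},
    {"x":0.014,"y":0.004,"z":0.16,"rx":0,"ry":0,"rz":-0.002,"claw":1},
    {"x":0.014,"y":0.004,"z":0.16,"rx":0,"ry":0,"rz":-0.002,"claw":1}
  ]
}}

```text
clock: 14.55
eef_pos: [0.6367, -0.1111, 0.0793]
orientation: [[0.973, 0.231, 0.001], [0.231, -0.973, -0.0], [0.001, 0.0, -1.0]]
ft_force: [-0.1, -0.2, -2.2]
width: 0.255
```

Run:
```python
from h import *
st(); go((.6362,-.1108,.074),np.radians(13.2))
I=snap('b4',('side',)); crop('b4','side',280,110,370,200,8)
st()
```

```text
t 14.55 p [ 0.6367 -0.1111  0.0793] yaw 13.33 tilt [ 0.0009 -0.0001] F [-0.1 -0.2 -2.2] T [ 0.03  0.01 -0.02] w 0.255
x -0.0022 y -0.0019 z 0.0263  rx 0.0002 ry -0.0005 rz 0.0015 | dist 0.0053 yaw [13.3 13.2] j7 -1.37
t 14.60 p [ 0.6367 -0.1111  0.0793] yaw 13.33 tilt [ 0.001  -0.0001] F [-1.   0.3 -1.7] T [-0.01 -0.02  0.05] w 0.253
```

View pics/b4_side_c.png

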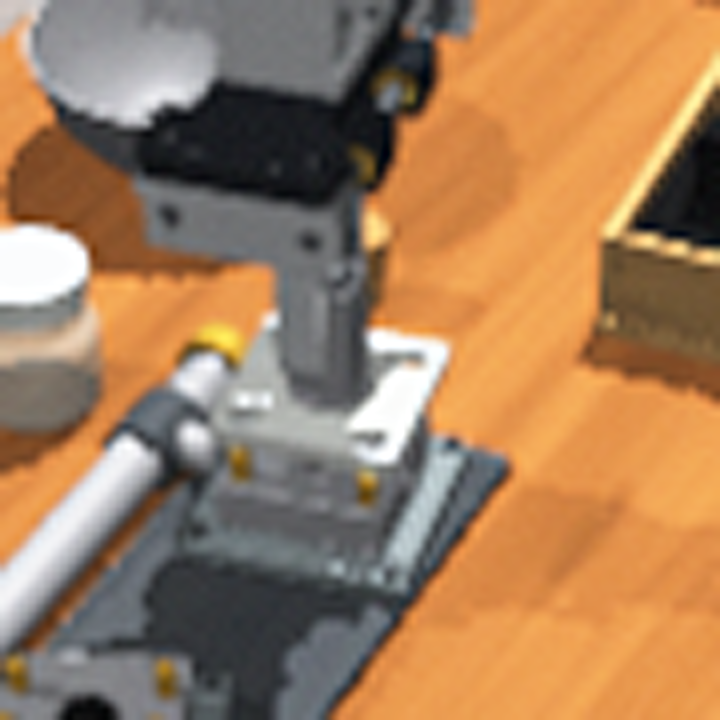

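Call:
{"method": "send_rows", "body": {
  "deltas": [
    {"x":-0.002,"y":-0.001,"z":0.02,"rx":0,"ry":0,"rz":0,"claw":1},
    {"x":-0.002,"y":-0.001,"z":0.04,"rx":0,"ry":0,"rz":0,"claw":1},
    {"x":-0.002,"y":-0.001,"z":0.055,"rx":0,"ry":0,"rz":0,"claw":1},
    {"x":-0.002,"y":-0.001,"z":0.055,"rx":0,"ry":0,"rz":0,"claw":1}
  ]
}}

```text
clock: 15.0
eef_pos: [0.6355, -0.1099, 0.0667]
orientation: [[0.973, 0.232, -0.001], [0.232, -0.973, 0.001], [-0.001, -0.001, -1.0]]
ft_force: [-0.7, 5.0, -5.2]
width: 0.255
```

Run:
```python
from h import *
st()
```

```text
t 15.00 p [ 0.6355 -0.1099  0.0667] yaw 13.39 tilt [-0.0011  0.0011] F [-0.7  5.  -5.2] T [ 1.49  0.15 -0.01] w 0.255
```

Call:
{"method": "send_rows", "body": {
  "deltas": [
    {"x":0,"y":-0.004,"z":0.01,"rx":0,"ry":0,"rz":0,"claw":1},
    {"x":0,"y":-0.004,"z":0.025,"rx":0,"ry":0,"rz":0,"claw":1},
    {"x":0,"y":-0.004,"z":0.04,"rx":0,"ry":0,"rz":0,"claw":1},
    {"x":0,"y":-0.004,"z":0.04,"rx":0,"ry":0,"rz":0,"claw":1}
  ]
}}

```text
clock: 15.4
eef_pos: [0.6358, -0.1098, 0.0591]
orientation: [[0.973, 0.231, -0.0], [0.231, -0.973, 0.0], [0.0, -0.001, -1.0]]
ft_force: [-0.0, 4.2, -4.7]
width: 0.25
```

Run:
```python
from h import *
st()
```

```text
t 15.40 p [ 0.6358 -0.1098  0.0591] yaw 13.36 tilt [-0.0001  0.0005] F [-0.   4.2 -4.7] T [ 1.38 -0.06 -0.  ] w 0.250
```

Press slightly more to confirm seating.

Call:
{"method": "send_rows", "body": {
  "deltas": [
    {"x":0,"y":-0.004,"z":0.015,"rx":0,"ry":0,"rz":0,"claw":1},
    {"x":0,"y":-0.004,"z":0.015,"rx":0,"ry":0,"rz":0,"claw":1},
    {"x":0,"y":-0.004,"z":0.015,"rx":0,"ry":0,"rz":0,"claw":1}
  ]
}}

```text
clock: 15.7
eef_pos: [0.6361, -0.1098, 0.0588]
orientation: [[0.973, 0.23, 0.001], [0.23, -0.973, -0.001], [0.001, 0.001, -1.0]]
ft_force: [-12.4, 4.4, 32.6]
width: 0.253
```

Run:
```python
from h import *
st()
I=snap('b5',('side',)); crop('b5','side',280,110,370,200,8)
```

```text
t 15.70 p [ 0.6361 -0.1098  0.0588] yaw 13.32 tilt [ 0.0014 -0.0006] F [-12.4   4.4  32.6] T [ 1.23  3.11 -0.07] w 0.253
```

View pics/b5_side_c.png

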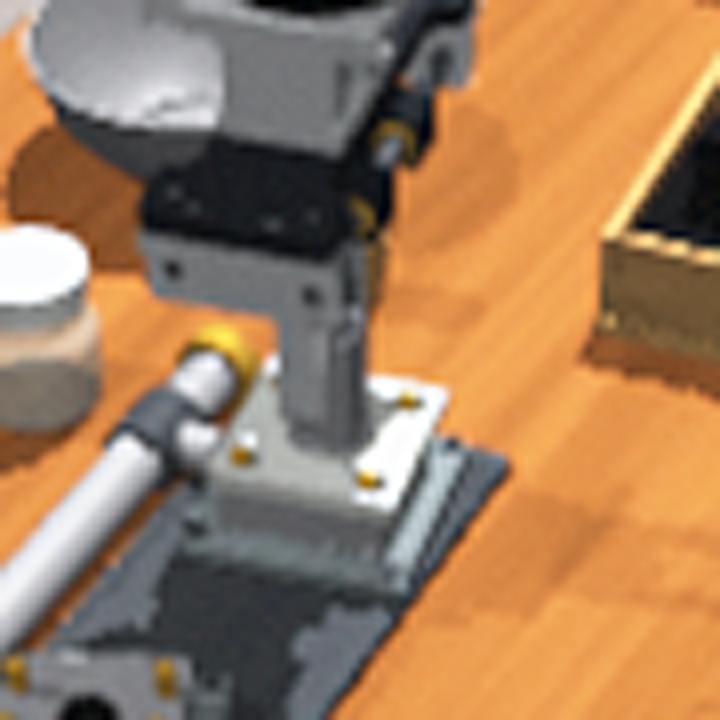

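Call:
{"method": "send_rows", "body": {
  "deltas": [
    {"x":0,"y":0,"z":-0.015,"rx":0,"ry":0,"rz":0,"claw":1},
    {"x":0,"y":0,"z":-0.015,"rx":0,"ry":0,"rz":0,"claw":0.5},
    {"x":0,"y":0,"z":-0.015,"rx":0,"ry":0,"rz":0,"claw":0.5},
    {"x":0,"y":0,"z":-0.015,"rx":0,"ry":0,"rz":0,"claw":0.5},
    {"x":0,"y":0,"z":-0.015,"rx":0,"ry":0,"rz":0,"claw":0.5}
  ]
}}

```text
clock: 16.25
eef_pos: [0.6356, -0.1097, 0.0593]
orientation: [[0.973, 0.231, -0.0], [0.231, -0.973, -0.0], [-0.0, 0.0, -1.0]]
ft_force: [0.2, -0.5, 0.3]
width: 0.5
```

Call:
{"method": "send_rows", "body": {
  "deltas": [
    {"x":0,"y":0,"z":-0.15,"rx":0,"ry":0,"rz":0,"claw":0.5},
    {"x":0,"y":0,"z":-0.35,"rx":0,"ry":0,"rz":0,"claw":0.5},
    {"x":0,"y":0,"z":-0.5,"rx":0,"ry":0,"rz":0,"claw":0.5},
    {"x":0,"y":0,"z":-0.5,"rx":0,"ry":0,"rz":0,"claw":0.5}
  ]
}}

```text
clock: 16.65
eef_pos: [0.6379, -0.1098, 0.1639]
orientation: [[0.973, 0.231, 0.006], [0.231, -0.973, -0.001], [0.006, 0.002, -1.0]]
ft_force: [0.4, 0.0, -0.7]
width: 0.5
```

Run:
```python
from h import *
st()
I=snap('b6'); crop('b6','side',210,110,400,300,4)
for c in [(.458,.330),(.4521,.2074),(.4474,.0759)]:
    p,e=best(I,c[0],c[1]); print(np.round(p[:2],4),'%.1f %.2f'%(np.degrees(p[2]),e),[(round(float(s)),k,float(d)) for s,k,d in ident(I,p)][:2])
```

```text
t 16.65 p [ 0.6379 -0.1098  0.1639] yaw 13.33 tilt [ 0.0063 -0.0008] F [ 0.4  0.  -0.7] T [-0.03 -0.02 -0.  ] w 0.500
[0.458  0.3299] -39.0 0.51 [(69, 't', 51.0), (10, 'q', 231.0)]
[0.4522 0.2072] -21.3 0.44 [(42, 'p', 68.7), (36, 'p', 248.7)]
[0.4474 0.0759] 30.3 0.50 [(67, 'q', 210.3), (17, 's', 30.3)]
```

View pics/b6_side_c.png

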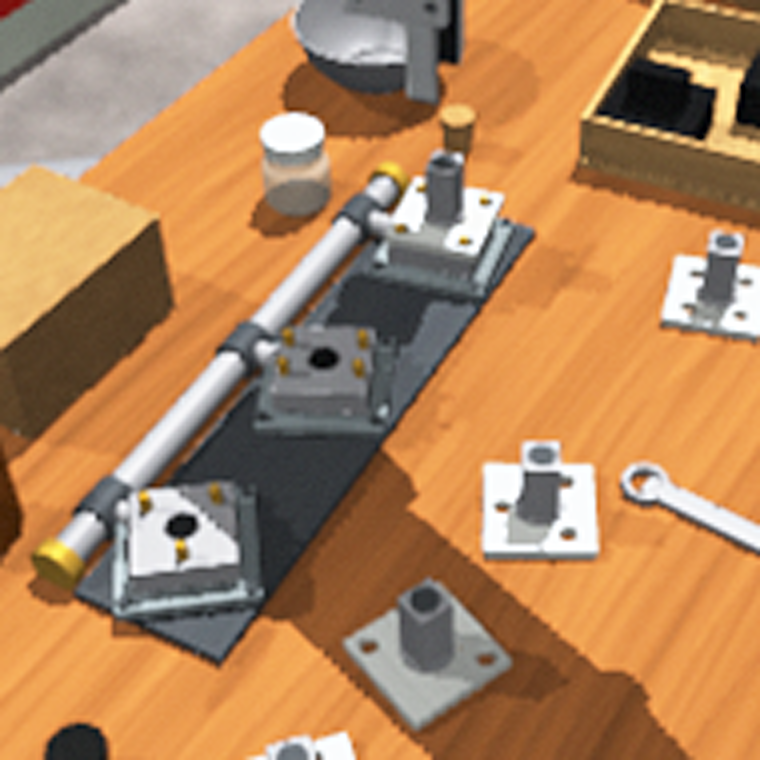

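Run:
```python
from h import *
go((.4476,.0735,.13),np.radians(30.3))
```

```text
x -0.7045 y -1.1080 z 0.1479  rx 0.0004 ry -0.0005 rz -0.1885 | dist 0.2643 yaw [13.3 30.3] j7 -1.35
```

Call:
{"method": "send_rows", "body": {
  "deltas": [
    {"x":-0.35,"y":-0.55,"z":0,"rx":0,"ry":0,"rz":0,"claw":0.4},
    {"x":-0.35,"y":-0.55,"z":0,"rx":0,"ry":0,"rz":0,"claw":0.4},
    {"x":-0.35,"y":-0.55,"z":0,"rx":0,"ry":0,"rz":0,"claw":0.4}
  ]
}}

```text
clock: 17.05
eef_pos: [0.5389, -0.0165, 0.1578]
orientation: [[0.973, 0.232, -0.003], [0.232, -0.973, 0.0], [-0.003, -0.001, -1.0]]
ft_force: [0.2, 0.7, 0.3]
width: 0.6
```

Call:
{"method": "send_rows", "body": {
  "deltas": [
    {"x":-0.35,"y":-0.55,"z":0.05,"rx":0,"ry":0,"rz":-0.188,"claw":0.4},
    {"x":-0.35,"y":-0.55,"z":0.15,"rx":0,"ry":0,"rz":-0.188,"claw":0.4},
    {"x":-0.35,"y":-0.55,"z":0.3,"rx":0,"ry":0,"rz":-0.188,"claw":0.4},
    {"x":-0.35,"y":-0.55,"z":0.3,"rx":0,"ry":0,"rz":-0.188,"claw":0.4},
    {"x":-0.35,"y":-0.55,"z":0.3,"rx":0,"ry":0,"rz":-0.188,"claw":0.4}
  ]
}}

```text
clock: 17.55
eef_pos: [0.4473, 0.0723, 0.0982]
orientation: [[0.863, 0.505, -0.003], [0.505, -0.863, -0.0], [-0.003, -0.001, -1.0]]
ft_force: [0.6, 0.6, 0.5]
width: 0.597
```

Run:
```python
from h import *
st(); go((.4476,.0735,.021),np.radians(30.3))
I=snap('c1',('side',)); crop('c1','side',250,110,400,260,5)
```

```text
t 17.55 p [0.4473 0.0723 0.0982] yaw 30.33 tilt [-0.003  -0.0004] F [0.6 0.6 0.5] T [-0.04 -0.02  0.02] w 0.597
x 0.0052 y -0.0040 z 0.3862  rx -0.0008 ry 0.0018 rz 0.0003 | dist 0.0772 yaw [30.3 30.3] j7 -1.46
```

View pics/c1_side_c.png

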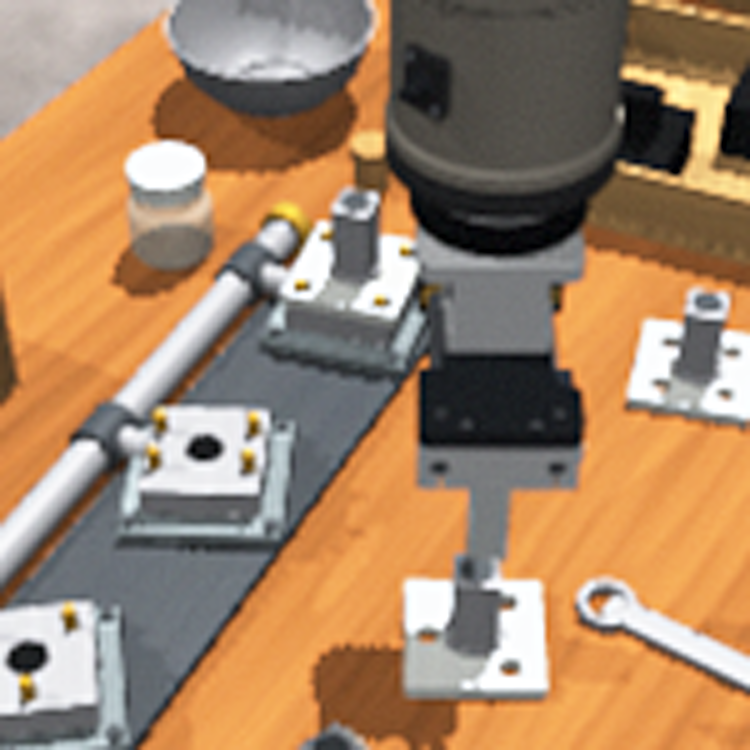

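Call:
{"method": "send_rows", "body": {
  "deltas": [
    {"x":0.003,"y":-0.002,"z":0.2,"rx":0,"ry":0,"rz":0,"claw":0.4},
    {"x":0.003,"y":-0.002,"z":0.38,"rx":0,"ry":0,"rz":0,"claw":0.4},
    {"x":0.003,"y":-0.002,"z":0.38,"rx":0,"ry":0,"rz":0,"claw":0.4},
    {"x":0.003,"y":-0.002,"z":0.38,"rx":0,"ry":0,"rz":0,"claw":0.4},
    {"x":0.003,"y":-0.002,"z":0.38,"rx":0,"ry":0,"rz":0,"claw":0.4}
  ],
  "newtons": 15
}}

```text
clock: 18.1
eef_pos: [0.4503, 0.0729, 0.0252]
orientation: [[0.864, 0.503, 0.002], [0.503, -0.864, 0.0], [0.002, 0.001, -1.0]]
ft_force: [0.3, 0.1, 0.5]
width: 0.6
```

Call:
{"method": "send_rows", "body": {
  "deltas": [
    {"x":0,"y":0,"z":0,"rx":0,"ry":0,"rz":0,"claw":1},
    {"x":0,"y":0,"z":0,"rx":0,"ry":0,"rz":0,"claw":1},
    {"x":0,"y":0,"z":0,"rx":0,"ry":0,"rz":0,"claw":1},
    {"x":0,"y":0,"z":0,"rx":0,"ry":0,"rz":0,"claw":1},
    {"x":0,"y":0,"z":0,"rx":0,"ry":0,"rz":0,"claw":1}
  ],
  "newtons": 15
}}

```text
clock: 18.6
eef_pos: [0.449, 0.0731, 0.0238]
orientation: [[0.864, 0.504, 0.0], [0.504, -0.864, 0.0], [0.0, 0.0, -1.0]]
ft_force: [-1.7, 1.0, 7.1]
width: 0.253
```

Call:
{"method": "send_rows", "body": {
  "deltas": [
    {"x":0,"y":0,"z":0,"rx":0,"ry":0,"rz":0,"claw":1},
    {"x":0,"y":0,"z":0,"rx":0,"ry":0,"rz":0,"claw":1}
  ],
  "newtons": 50
}}

```text
clock: 18.8
eef_pos: [0.449, 0.0731, 0.0238]
orientation: [[0.864, 0.504, 0.0], [0.504, -0.864, 0.0], [0.0, 0.0, -1.0]]
ft_force: [-2.2, 1.1, 8.1]
width: 0.258
```

Run:
```python
from h import *
st()
```

```text
t 18.80 p [0.449  0.0731 0.0238] yaw 30.28 tilt [0.0002 0.0001] F [-2.2  1.1  8.1] T [0.12 0.49 0.01] w 0.258
```

Call:
{"method": "send_rows", "body": {
  "deltas": [
    {"x":0,"y":0,"z":-0.1,"rx":0,"ry":0,"rz":0,"claw":1},
    {"x":0,"y":0,"z":-0.3,"rx":0,"ry":0,"rz":-0.09,"claw":1},
    {"x":0,"y":0,"z":-0.5,"rx":0,"ry":0,"rz":-0.18,"claw":1},
    {"x":0,"y":0,"z":-0.5,"rx":0,"ry":0,"rz":-0.27,"claw":1},
    {"x":0,"y":0,"z":-0.5,"rx":0,"ry":0,"rz":-0.36,"claw":1}
  ]
}}

```text
clock: 19.3
eef_pos: [0.4494, 0.0728, 0.1246]
orientation: [[0.454, 0.891, 0.002], [0.891, -0.454, -0.0], [0.001, 0.002, -1.0]]
ft_force: [-0.3, 0.3, -4.1]
width: 0.249
```

Run:
```python
from h import *
st();go((.6188,.224,.12),np.radians(129.8))
```

```text
t 19.30 p [0.4494 0.0728 0.1246] yaw 62.98 tilt [ 0.0022 -0.0001] F [-0.3  0.3 -4.1] T [-0.06 -0.07  0.03] w 0.249
x 1.0583 y 0.4110 z 0.0247  rx 0.0014 ry 0.0003 rz -0.7424 | dist 0.2271 yaw [ 63.  129.8] j7 -0.9
```

Call:
{"method": "send_rows", "body": {
  "deltas": [
    {"x":0.53,"y":0.2,"z":0,"rx":0,"ry":0,"rz":-0.4,"claw":1},
    {"x":0.53,"y":0.2,"z":0,"rx":0,"ry":0,"rz":-0.4,"claw":1},
    {"x":0.53,"y":0.2,"z":0,"rx":0,"ry":0,"rz":-0.4,"claw":1},
    {"x":0.53,"y":0.2,"z":0,"rx":0,"ry":0,"rz":-0.4,"claw":1},
    {"x":0.53,"y":0.2,"z":0,"rx":0,"ry":0,"rz":-0.4,"claw":1}
  ]
}}

```text
clock: 19.8
eef_pos: [0.5328, 0.1489, 0.1228]
orientation: [[-0.155, 0.988, -0.002], [0.988, 0.155, 0.0], [0.0, -0.002, -1.0]]
ft_force: [0.4, -1.1, -3.2]
width: 0.254
```

Run:
```python
from h import *
st();go((.6188,.224,.11),np.radians(129.8))
```

```text
t 19.80 p [0.5328 0.1489 0.1228] yaw 98.91 tilt [-0.0015  0.0002] F [ 0.4 -1.1 -3.2] T [-0.03 -0.09  0.02] w 0.254
x 0.3041 y 0.4832 z 0.0634  rx -0.0009 ry -0.0005 rz -0.3432 | dist 0.1149 yaw [ 98.9 129.8] j7 -0.47
```

Call:
{"method": "send_rows", "body": {
  "deltas": [
    {"x":0.304,"y":0.48,"z":0.03,"rx":0,"ry":0,"rz":-0.343,"claw":1},
    {"x":0.304,"y":0.48,"z":0.03,"rx":0,"ry":0,"rz":-0.343,"claw":1},
    {"x":0.304,"y":0.48,"z":0.06,"rx":0,"ry":0,"rz":-0.343,"claw":1},
    {"x":0.304,"y":0.48,"z":0.06,"rx":0,"ry":0,"rz":-0.343,"claw":1},
    {"x":0.304,"y":0.48,"z":0.06,"rx":0,"ry":0,"rz":-0.343,"claw":1}
  ]
}}

```text
clock: 20.3
eef_pos: [0.6184, 0.223, 0.1106]
orientation: [[-0.635, 0.772, -0.002], [0.772, 0.635, -0.0], [0.001, -0.001, -1.0]]
ft_force: [0.1, 0.0, -3.0]
width: 0.248
```

Call:
{"method": "send_rows", "body": {
  "deltas": [
    {"x":0,"y":0,"z":0,"rx":0,"ry":0,"rz":0,"claw":1},
    {"x":0,"y":0,"z":0,"rx":0,"ry":0,"rz":0,"claw":1}
  ]
}}

```text
clock: 20.5
eef_pos: [0.6187, 0.2227, 0.1118]
orientation: [[-0.634, 0.774, 0.0], [0.774, 0.634, -0.0], [-0.001, -0.0, -1.0]]
ft_force: [0.1, 0.0, -2.2]
width: 0.252
```

Run:
```python
from h import *
st();go((.6188,.224,.081),np.radians(129.8))
I=snap('c2'); crop('c2','side',210,160,330,280,6);crop('c2','top',200,120,320,220,6)
```

```text
t 20.50 p [0.6187 0.2227 0.1118] yaw 129.31 tilt [ 0.0003 -0.0004] F [ 0.1  0.  -2.2] T [-0.01 -0.1   0.03] w 0.252
x 0.0047 y 0.0043 z 0.1540  rx -0.0000 ry 0.0003 rz -0.0054 | dist 0.0308 yaw [129.3 129.8] j7 -0.09
```

View pics/c2_side_c.png

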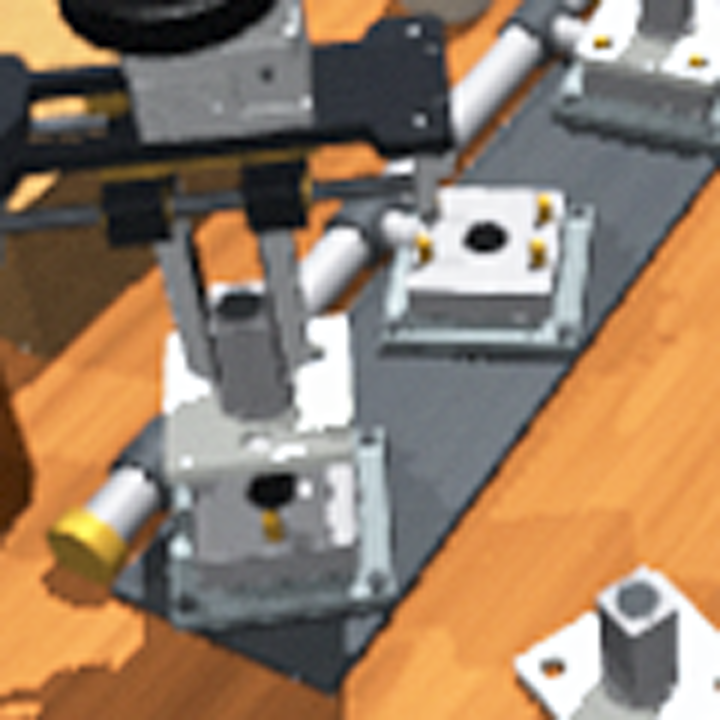

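View pics/c2_top_c.png

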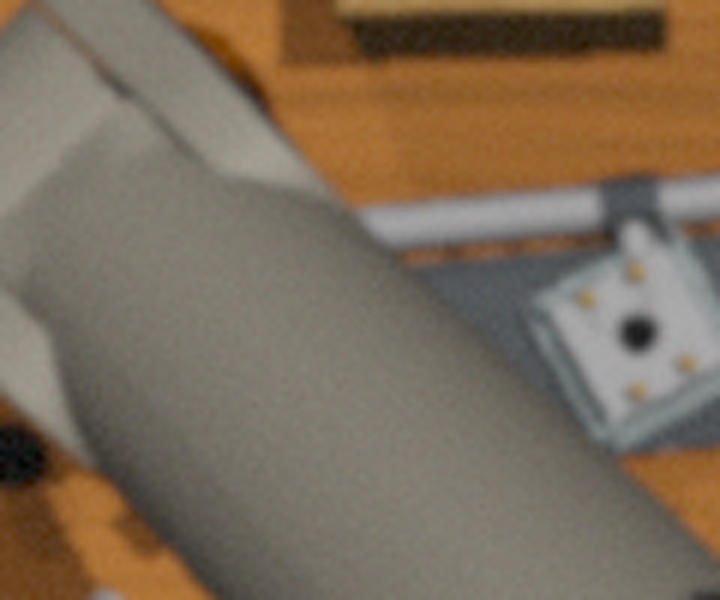

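Call:
{"method": "send_rows", "body": {
  "deltas": [
    {"x":0.004,"y":0.003,"z":0.1,"rx":0,"ry":0,"rz":-0.004,"claw":1},
    {"x":0.004,"y":0.003,"z":0.15,"rx":0,"ry":0,"rz":-0.004,"claw":1},
    {"x":0.004,"y":0.003,"z":0.15,"rx":0,"ry":0,"rz":-0.004,"claw":1},
    {"x":0.004,"y":0.003,"z":0.15,"rx":0,"ry":0,"rz":-0.004,"claw":1},
    {"x":0.004,"y":0.003,"z":0.15,"rx":0,"ry":0,"rz":-0.004,"claw":1}
  ]
}}

```text
clock: 21.1
eef_pos: [0.6191, 0.2245, 0.0822]
orientation: [[-0.641, 0.767, 0.001], [0.767, 0.641, 0.0], [-0.0, 0.001, -1.0]]
ft_force: [-0.0, -0.4, -1.9]
width: 0.252
```

Run:
```python
from h import *
st();go((.6188,.224,.081),np.radians(129.8))
I=snap('c3',('side',)); crop('c3','side',220,180,310,270,8)
```

```text
t 21.10 p [0.6191 0.2245 0.0822] yaw 129.88 tilt [0.0008 0.0004] F [-0.  -0.4 -1.9] T [-0.01 -0.11 -0.03] w 0.252
x -0.0010 y -0.0029 z 0.0062  rx 0.0005 ry 0.0001 rz 0.0009 | dist 0.0014 yaw [129.9 129.8] j7 -0.1
```

View pics/c3_side_c.png

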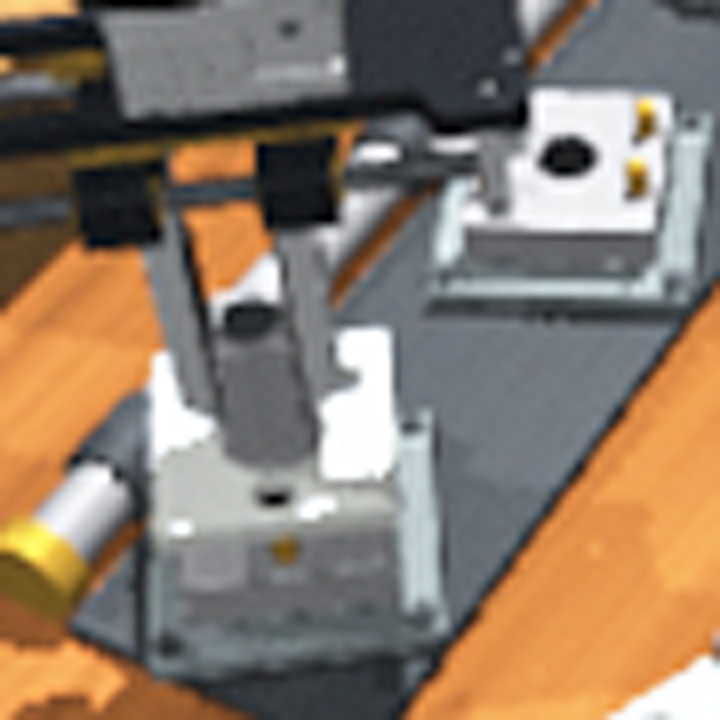

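Call:
{"method": "send_rows", "body": {
  "deltas": [
    {"x":-0.001,"y":-0.002,"z":0.02,"rx":0,"ry":0,"rz":0,"claw":1},
    {"x":-0.001,"y":-0.002,"z":0.04,"rx":0,"ry":0,"rz":0,"claw":1},
    {"x":-0.001,"y":-0.002,"z":0.06,"rx":0,"ry":0,"rz":0,"claw":1},
    {"x":-0.001,"y":-0.002,"z":0.06,"rx":0,"ry":0,"rz":0,"claw":1}
  ]
}}

```text
clock: 21.55
eef_pos: [0.6183, 0.2237, 0.0687]
orientation: [[-0.641, 0.767, -0.001], [0.767, 0.641, -0.0], [0.0, -0.001, -1.0]]
ft_force: [-0.7, -1.2, -2.6]
width: 0.255
```

Run:
```python
from h import *
st()
```

```text
t 21.55 p [0.6183 0.2237 0.0687] yaw 129.90 tilt [-0.001  -0.0003] F [-0.7 -1.2 -2.6] T [-0.03 -0.11 -0.  ] w 0.255
```

Studs are in freely. Press home.

Call:
{"method": "send_rows", "body": {
  "deltas": [
    {"x":0,"y":0,"z":0.015,"rx":0,"ry":0,"rz":0,"claw":1},
    {"x":0,"y":0,"z":0.03,"rx":0,"ry":0,"rz":0,"claw":1},
    {"x":0,"y":0,"z":0.045,"rx":0,"ry":0,"rz":0,"claw":1},
    {"x":0,"y":0,"z":0.045,"rx":0,"ry":0,"rz":0,"claw":1}
  ]
}}

```text
clock: 21.95
eef_pos: [0.6187, 0.2239, 0.0618]
orientation: [[-0.641, 0.767, 0.001], [0.767, 0.641, -0.001], [-0.001, 0.0, -1.0]]
ft_force: [-7.6, -4.2, 18.7]
width: 0.251
```

Run:
```python
from h import *
st()
I=snap('c4',('side',)); crop('c4','side',220,180,310,270,8)
```

```text
t 21.95 p [0.6187 0.2239 0.0618] yaw 129.89 tilt [ 0.0005 -0.0006] F [-7.6 -4.2 18.7] T [-1.07  1.76  0.05] w 0.251
```

View pics/c4_side_c.png

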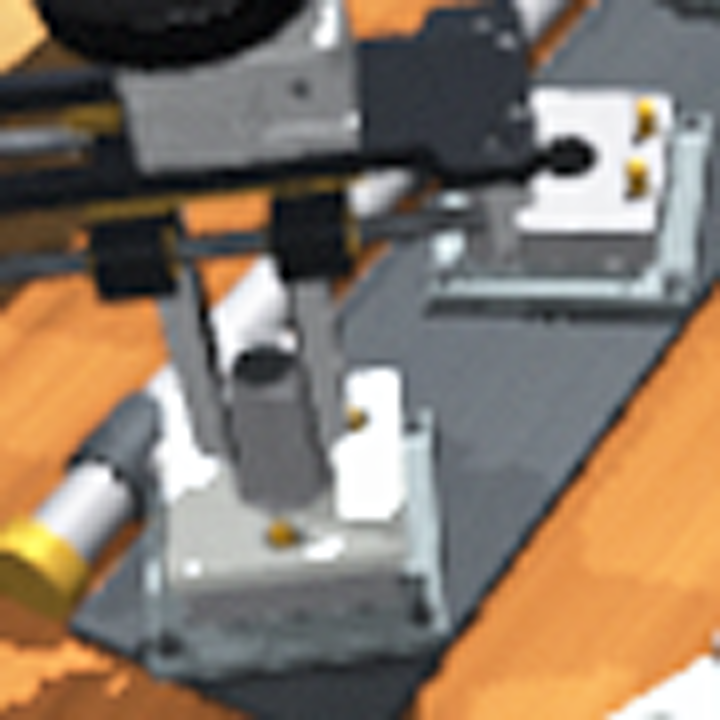

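Seated. Release, lift and look.

Call:
{"method": "send_rows", "body": {
  "deltas": [
    {"x":0,"y":0,"z":-0.01,"rx":0,"ry":0,"rz":0,"claw":1},
    {"x":0,"y":0,"z":-0.01,"rx":0,"ry":0,"rz":0,"claw":0.5},
    {"x":0,"y":0,"z":-0.01,"rx":0,"ry":0,"rz":0,"claw":0.5},
    {"x":0,"y":0,"z":-0.01,"rx":0,"ry":0,"rz":0,"claw":0.5},
    {"x":0,"y":0,"z":-0.01,"rx":0,"ry":0,"rz":0,"claw":0.5}
  ]
}}

```text
clock: 22.5
eef_pos: [0.6186, 0.2239, 0.0624]
orientation: [[-0.641, 0.767, -0.0], [0.767, 0.641, 0.0], [0.0, 0.0, -1.0]]
ft_force: [0.3, -0.4, -0.3]
width: 0.496
```

Call:
{"method": "send_rows", "body": {
  "deltas": [
    {"x":0,"y":0,"z":-0.15,"rx":0,"ry":0,"rz":0,"claw":0.5},
    {"x":0,"y":0,"z":-0.35,"rx":0,"ry":0,"rz":0,"claw":0.5},
    {"x":0,"y":0,"z":-0.5,"rx":0,"ry":0,"rz":0,"claw":0.5},
    {"x":0,"y":0,"z":-0.5,"rx":0,"ry":0,"rz":0,"claw":0.5}
  ]
}}

```text
clock: 22.9
eef_pos: [0.6204, 0.2251, 0.1669]
orientation: [[-0.641, 0.767, 0.006], [0.767, 0.641, 0.002], [-0.002, 0.006, -1.0]]
ft_force: [0.5, -0.3, -0.3]
width: 0.503
```

Run:
```python
from h import *
st()
I=snap('c5'); crop('c5','side',180,160,370,350,4)
p,e=fit(I,FL,.458,.33,np.radians(-39),names=('side',)); print(p,np.degrees(p[2]),e)
p,e=fit(I,FL,.458,.33,np.radians(-39)); print(p,np.degrees(p[2]),e,ident(I,p)[:2])
go((.458,.328,.16),np.radians(140.8))
```

```text
t 22.90 p [0.6204 0.2251 0.1669] yaw 129.89 tilt [0.0056 0.0021] F [ 0.5 -0.3 -0.3] T [ 0.04 -0.15  0.  ] w 0.503
[ 0.45800678  0.32972802 -0.71041458] -40.70375689204739 0.3635082332722198
[ 0.45789379  0.3297711  -0.71421718] -40.92163013483822 0.42957207740142117 [(np.float64(60.21454378204738), 't', np.float64(49.1)), (np.float64(9.599011643161772), 'q', np.float64(49.1))]
x 0.9153 y -0.2832 z 0.0133  rx 0.0005 ry 0.0004 rz -0.1213 | dist 0.1916 yaw [129.9 140.8] j7 -0.05
```

View pics/c5_side_c.png

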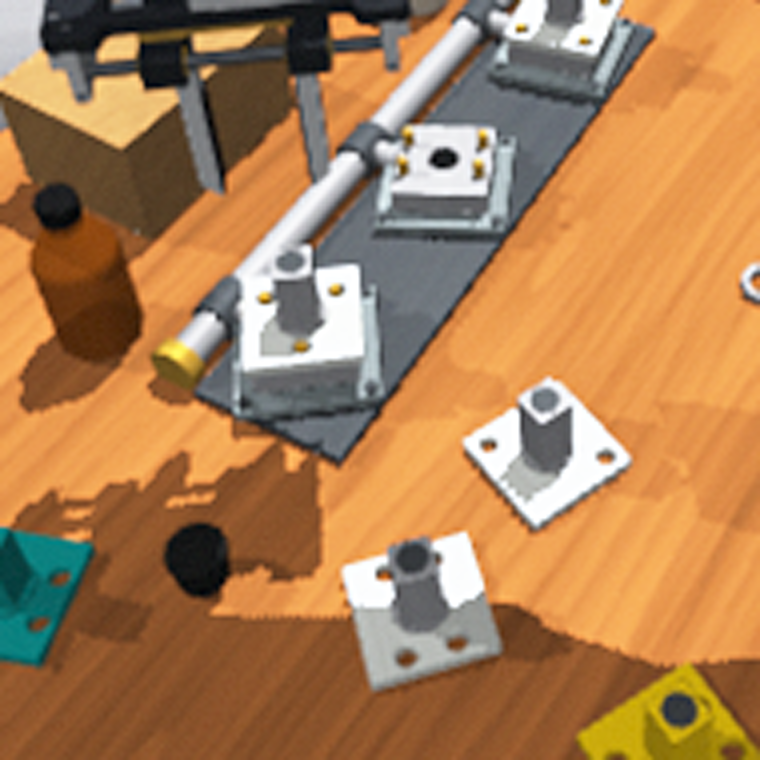

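Call:
{"method": "send_rows", "body": {
  "deltas": [
    {"x":0.9,"y":-0.28,"z":0,"rx":0,"ry":0,"rz":-0.115,"claw":0.4},
    {"x":0.9,"y":-0.28,"z":0,"rx":0,"ry":0,"rz":-0.115,"claw":0.4},
    {"x":0.9,"y":-0.28,"z":0.1,"rx":0,"ry":0,"rz":-0.115,"claw":0.4},
    {"x":0.9,"y":-0.28,"z":0.3,"rx":0,"ry":0,"rz":-0.115,"claw":0.4},
    {"x":0.9,"y":-0.28,"z":0.35,"rx":0,"ry":0,"rz":-0.115,"claw":0.4}
  ]
}}

```text
clock: 23.5
eef_pos: [0.4558, 0.3271, 0.0898]
orientation: [[-0.772, 0.636, -0.003], [0.636, 0.772, -0.001], [0.002, -0.003, -1.0]]
ft_force: [0.6, -0.3, 0.3]
width: 0.599
```

Call:
{"method": "send_rows", "body": {
  "deltas": [
    {"x":0,"y":0,"z":0,"rx":0,"ry":0,"rz":0,"claw":0.4},
    {"x":0,"y":0,"z":0,"rx":0,"ry":0,"rz":0,"claw":0.4}
  ]
}}

```text
clock: 23.7
eef_pos: [0.4604, 0.3257, 0.0922]
orientation: [[-0.769, 0.639, -0.001], [0.639, 0.769, -0.001], [0.001, -0.001, -1.0]]
ft_force: [0.3, -0.4, 0.0]
width: 0.594
```

Run:
```python
from h import *
st(); go((.458,.3275,.022),np.radians(140.3))
I=snap('d1',('side',)); crop('d1','side',210,220,350,350,5)
```

```text
t 23.70 p [0.4604 0.3257 0.0922] yaw 140.25 tilt [-0.0012 -0.0005] F [ 0.3 -0.4  0. ] T [ 0.01 -0.12 -0.04] w 0.594
x 0.0146 y -0.0003 z 0.3510  rx -0.0007 ry -0.0004 rz -0.0006 | dist 0.0703 yaw [140.2 140.3] j7 -0.23
```

View pics/d1_side_c.png

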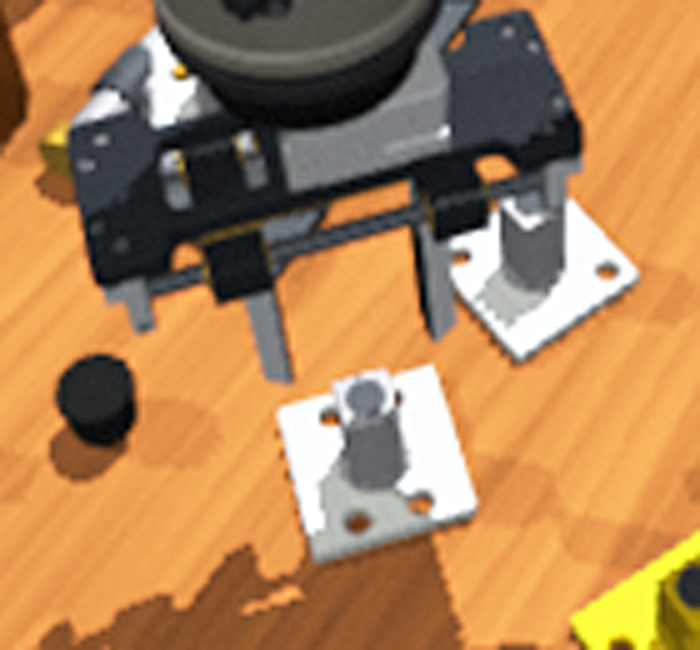

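Call:
{"method": "send_rows", "body": {
  "deltas": [
    {"x":0.014,"y":0,"z":0.15,"rx":0,"ry":0,"rz":0,"claw":0.4},
    {"x":0.014,"y":0,"z":0.3,"rx":0,"ry":0,"rz":0,"claw":0.4},
    {"x":0.014,"y":0,"z":0.345,"rx":0,"ry":0,"rz":0,"claw":0.4},
    {"x":0.014,"y":0,"z":0.345,"rx":0,"ry":0,"rz":0,"claw":0.4},
    {"x":0.014,"y":0,"z":0.345,"rx":0,"ry":0,"rz":0,"claw":0.4}
  ],
  "newtons": 15
}}

```text
clock: 24.25
eef_pos: [0.459, 0.3282, 0.0249]
orientation: [[-0.768, 0.64, 0.001], [0.64, 0.768, 0.001], [-0.0, 0.001, -1.0]]
ft_force: [0.2, 0.7, 1.4]
width: 0.6
```

Call:
{"method": "send_rows", "body": {
  "deltas": [
    {"x":0,"y":0,"z":0,"rx":0,"ry":0,"rz":0,"claw":1},
    {"x":0,"y":0,"z":0,"rx":0,"ry":0,"rz":0,"claw":1},
    {"x":0,"y":0,"z":0,"rx":0,"ry":0,"rz":0,"claw":1},
    {"x":0,"y":0,"z":0,"rx":0,"ry":0,"rz":0,"claw":1},
    {"x":0,"y":0,"z":0,"rx":0,"ry":0,"rz":0,"claw":1}
  ],
  "newtons": 15
}}

```text
clock: 24.75
eef_pos: [0.4582, 0.328, 0.0238]
orientation: [[-0.769, 0.639, 0.0], [0.639, 0.769, 0.0], [-0.0, 0.0, -1.0]]
ft_force: [-0.3, -0.5, 3.5]
width: 0.257
```

Call:
{"method": "send_rows", "body": {
  "deltas": [
    {"x":0,"y":0,"z":0,"rx":0,"ry":0,"rz":0,"claw":1},
    {"x":0,"y":0,"z":0,"rx":0,"ry":0,"rz":0,"claw":1}
  ],
  "newtons": 50
}}

```text
clock: 24.95
eef_pos: [0.4582, 0.328, 0.0238]
orientation: [[-0.769, 0.639, 0.0], [0.639, 0.769, 0.0], [-0.0, 0.0, -1.0]]
ft_force: [-0.2, -1.2, 5.7]
width: 0.252
```

Run:
```python
from h import *
st()
```

```text
t 24.95 p [0.4582 0.328  0.0238] yaw 140.25 tilt [0.0004 0.0001] F [-0.2 -1.2  5.7] T [-0.2   0.02 -0.09] w 0.252
```

Call:
{"method": "send_rows", "body": {
  "deltas": [
    {"x":0,"y":0,"z":-0.1,"rx":0,"ry":0,"rz":0,"claw":1},
    {"x":0,"y":0,"z":-0.3,"rx":0,"ry":0,"rz":-0.09,"claw":1},
    {"x":0,"y":0,"z":-0.5,"rx":0,"ry":0,"rz":-0.18,"claw":1},
    {"x":0,"y":0,"z":-0.6,"rx":0,"ry":0,"rz":-0.27,"claw":1},
    {"x":0,"y":0,"z":-0.6,"rx":0,"ry":0,"rz":-0.36,"claw":1}
  ]
}}

```text
clock: 25.45
eef_pos: [0.459, 0.3287, 0.1463]
orientation: [[-0.992, 0.122, 0.003], [0.122, 0.992, 0.002], [-0.003, 0.002, -1.0]]
ft_force: [0.1, -0.2, -3.5]
width: 0.255
```

Run:
```python
from h import *
st();go((.628,.0567,.14),np.radians(207.5))
```

```text
t 25.45 p [0.459  0.3287 0.1463] yaw 172.97 tilt [0.0034 0.0017] F [ 0.1 -0.2 -3.5] T [ 0.02 -0.1   0.04] w 0.255
x -1.0049 y -1.2465 z 0.0322  rx 0.0007 ry 0.0024 rz -0.3837 | dist 0.3203 yaw [173.  207.5] j7 0.32
```

Call:
{"method": "send_rows", "body": {
  "deltas": [
    {"x":-0.5,"y":-0.62,"z":0,"rx":0,"ry":0,"rz":0,"claw":1},
    {"x":-0.5,"y":-0.62,"z":0,"rx":0,"ry":0,"rz":0,"claw":1},
    {"x":-0.5,"y":-0.62,"z":0,"rx":0,"ry":0,"rz":0,"claw":1},
    {"x":-0.5,"y":-0.62,"z":0,"rx":0,"ry":0,"rz":0,"claw":1}
  ]
}}

```text
clock: 25.85
eef_pos: [0.544, 0.1857, 0.1425]
orientation: [[-0.991, 0.135, -0.001], [0.135, 0.991, -0.002], [0.0, -0.002, -1.0]]
ft_force: [-0.5, -0.2, -3.5]
width: 0.25
```

Call:
{"method": "send_rows", "body": {
  "deltas": [
    {"x":-0.5,"y":-0.62,"z":0,"rx":0,"ry":0,"rz":-0.38,"claw":1},
    {"x":-0.5,"y":-0.62,"z":0,"rx":0,"ry":0,"rz":-0.38,"claw":1},
    {"x":-0.5,"y":-0.62,"z":0,"rx":0,"ry":0,"rz":-0.38,"claw":1},
    {"x":-0.5,"y":-0.62,"z":0,"rx":0,"ry":0,"rz":-0.38,"claw":1},
    {"x":-0.5,"y":-0.62,"z":0,"rx":0,"ry":0,"rz":-0.38,"claw":1}
  ]
}}

```text
clock: 26.35
eef_pos: [0.6252, 0.0534, 0.1423]
orientation: [[-0.892, -0.452, -0.002], [-0.452, 0.892, 0.0], [0.001, 0.001, -1.0]]
ft_force: [-0.1, 0.1, -2.7]
width: 0.256
```

Call:
{"method": "send_rows", "body": {
  "deltas": [
    {"x":0,"y":0,"z":0,"rx":0,"ry":0,"rz":0,"claw":1},
    {"x":0,"y":0,"z":0,"rx":0,"ry":0,"rz":0,"claw":1}
  ]
}}

```text
clock: 26.55
eef_pos: [0.624, 0.0578, 0.1436]
orientation: [[-0.893, -0.451, -0.0], [-0.451, 0.893, 0.0], [0.0, 0.0, -1.0]]
ft_force: [-0.4, -1.1, -3.4]
width: 0.253
```

Run:
```python
from h import *
st();go((.628,.0567,.083),np.radians(207.5))
I=snap('d2',('side',)); crop('d2','side',230,120,370,260,5)
```

```text
t 26.55 p [0.624  0.0578 0.1436] yaw -153.20 tilt [-0.0002  0.0003] F [-0.4 -1.1 -3.4] T [ 0.1  -0.13  0.01] w 0.253
x -0.0155 y -0.0142 z 0.3028  rx 0.0002 ry -0.0000 rz -0.0078 | dist 0.0607 yaw [-153.2 -152.5] j7 1.39
```

View pics/d2_side_c.png

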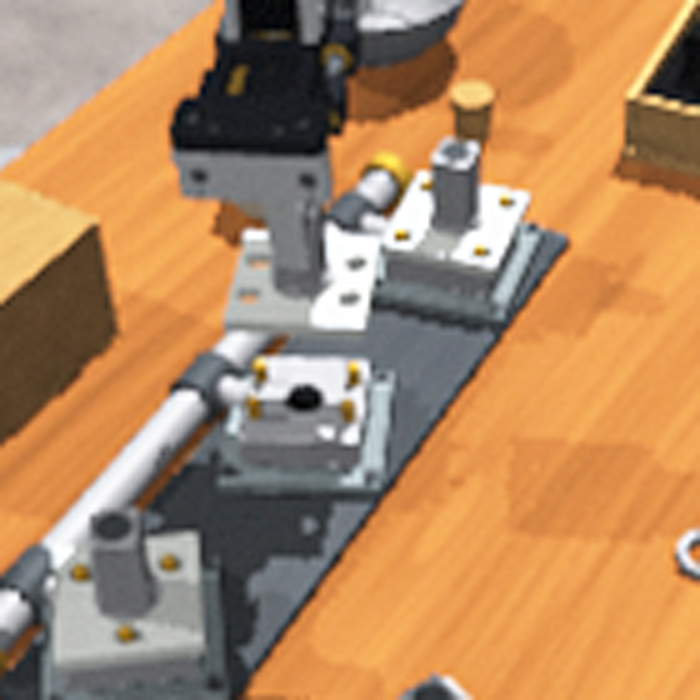

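Orientation matches. Go down to just above the studs.

Call:
{"method": "send_rows", "body": {
  "deltas": [
    {"x":-0.016,"y":-0.014,"z":0.1,"rx":0,"ry":0,"rz":-0.008,"claw":1},
    {"x":-0.016,"y":-0.014,"z":0.2,"rx":0,"ry":0,"rz":-0.008,"claw":1},
    {"x":-0.016,"y":-0.014,"z":0.3,"rx":0,"ry":0,"rz":-0.008,"claw":1},
    {"x":-0.016,"y":-0.014,"z":0.3,"rx":0,"ry":0,"rz":-0.008,"claw":1},
    {"x":-0.016,"y":-0.014,"z":0.3,"rx":0,"ry":0,"rz":-0.008,"claw":1}
  ]
}}

```text
clock: 27.1
eef_pos: [0.6283, 0.0556, 0.0827]
orientation: [[-0.886, -0.463, -0.001], [-0.463, 0.886, 0.0], [0.001, 0.001, -1.0]]
ft_force: [0.5, -0.6, -2.8]
width: 0.252
```

Call:
{"method": "send_rows", "body": {
  "deltas": [
    {"x":0,"y":0,"z":0,"rx":0,"ry":0,"rz":0,"claw":1},
    {"x":0,"y":0,"z":0,"rx":0,"ry":0,"rz":0,"claw":1}
  ]
}}

```text
clock: 27.3
eef_pos: [0.6293, 0.0554, 0.0843]
orientation: [[-0.887, -0.463, 0.001], [-0.463, 0.887, 0.0], [-0.001, -0.0, -1.0]]
ft_force: [-0.7, 0.4, -2.6]
width: 0.251
```

Run:
```python
from h import *
st();go((.628,.0567,.07),np.radians(207.5))
```

```text
t 27.30 p [0.6293 0.0554 0.0843] yaw -152.44 tilt [0.0012 0.0001] F [-0.7  0.4 -2.6] T [ 0.1  -0.14  0.02] w 0.251
x 0.0027 y 0.0088 z 0.0714  rx -0.0003 ry 0.0007 rz 0.0006 | dist 0.0144 yaw [-152.4 -152.5] j7 1.35
```

Call:
{"method": "send_rows", "body": {
  "deltas": [
    {"x":0.003,"y":0.007,"z":0.02,"rx":0,"ry":0,"rz":0,"claw":1},
    {"x":0.003,"y":0.007,"z":0.04,"rx":0,"ry":0,"rz":0,"claw":1},
    {"x":0.003,"y":0.007,"z":0.055,"rx":0,"ry":0,"rz":0,"claw":1},
    {"x":0.003,"y":0.007,"z":0.07,"rx":0,"ry":0,"rz":0,"claw":1},
    {"x":0.003,"y":0.007,"z":0.07,"rx":0,"ry":0,"rz":0,"claw":1}
  ]
}}

```text
clock: 27.8
eef_pos: [0.6279, 0.0568, 0.0692]
orientation: [[-0.886, -0.463, 0.001], [-0.463, 0.886, 0.001], [-0.001, 0.001, -1.0]]
ft_force: [4.3, 2.9, -5.9]
width: 0.256
```

Run:
```python
from h import *
st()
```

```text
t 27.80 p [0.6279 0.0568 0.0692] yaw -152.41 tilt [0.0005 0.001 ] F [ 4.3  2.9 -5.9] T [ 1.08 -1.15  0.12] w 0.256
```

Call:
{"method": "send_rows", "body": {
  "deltas": [
    {"x":-0.003,"y":0,"z":0.015,"rx":0,"ry":0,"rz":0,"claw":1},
    {"x":-0.003,"y":0,"z":0.03,"rx":0,"ry":0,"rz":0,"claw":1},
    {"x":-0.003,"y":0,"z":0.045,"rx":0,"ry":0,"rz":0,"claw":1},
    {"x":-0.003,"y":0,"z":0.045,"rx":0,"ry":0,"rz":0,"claw":1}
  ]
}}

```text
clock: 28.2
eef_pos: [0.6282, 0.0569, 0.0617]
orientation: [[-0.886, -0.463, 0.0], [-0.463, 0.886, -0.001], [-0.0, -0.001, -1.0]]
ft_force: [-7.8, 1.2, 21.4]
width: 0.252
```

Run:
```python
from h import *
st()
I=snap('d3',('side',)); crop('d3','side',260,140,350,230,8)
```

```text
t 28.20 p [0.6282 0.0569 0.0617] yaw -152.42 tilt [ 0.0003 -0.0005] F [-7.8  1.2 21.4] T [ 0.38  1.8  -0.03] w 0.252
```

View pics/d3_side_c.png

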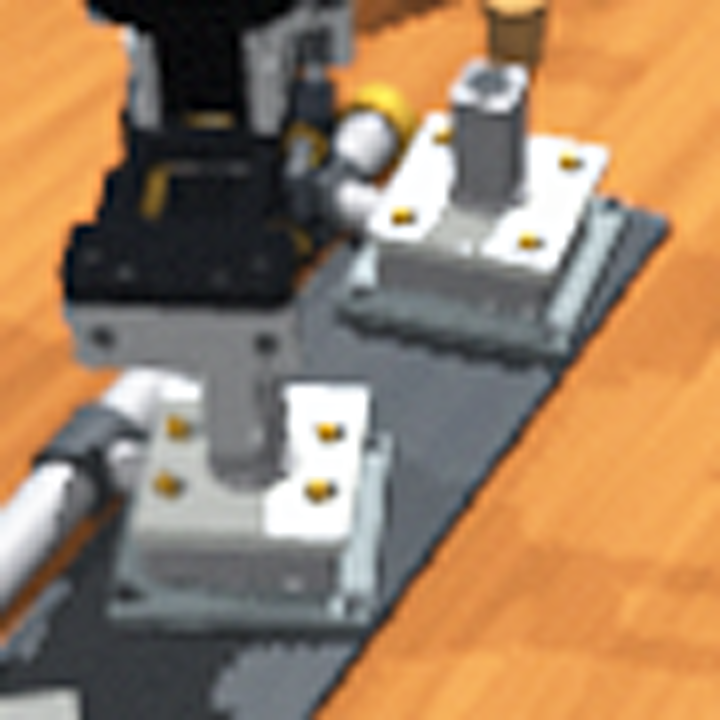

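Seated. Release, rise and move back for a last look.

Call:
{"method": "send_rows", "body": {
  "deltas": [
    {"x":0,"y":0,"z":-0.01,"rx":0,"ry":0,"rz":0,"claw":1},
    {"x":0,"y":0,"z":-0.01,"rx":0,"ry":0,"rz":0,"claw":0.5},
    {"x":0,"y":0,"z":-0.01,"rx":0,"ry":0,"rz":0,"claw":0.5},
    {"x":0,"y":0,"z":-0.01,"rx":0,"ry":0,"rz":0,"claw":0.5},
    {"x":0,"y":0,"z":-0.01,"rx":0,"ry":0,"rz":0,"claw":0.5}
  ]
}}

```text
clock: 28.75
eef_pos: [0.6281, 0.0562, 0.0624]
orientation: [[-0.887, -0.463, -0.0], [-0.463, 0.887, -0.0], [0.0, -0.0, -1.0]]
ft_force: [-0.7, -0.4, -0.4]
width: 0.495
```

Call:
{"method": "send_rows", "body": {
  "deltas": [
    {"x":0,"y":0,"z":-0.15,"rx":0,"ry":0,"rz":0,"claw":0.5},
    {"x":0,"y":0,"z":-0.35,"rx":0,"ry":0,"rz":0,"claw":0.5},
    {"x":0,"y":0,"z":-0.6,"rx":0,"ry":0,"rz":0,"claw":0.5},
    {"x":0,"y":0,"z":-0.8,"rx":0,"ry":0,"rz":0,"claw":0.5},
    {"x":0,"y":0,"z":-0.8,"rx":0,"ry":0,"rz":0,"claw":0.5}
  ]
}}

```text
clock: 29.25
eef_pos: [0.6302, 0.0575, 0.228]
orientation: [[-0.887, -0.463, 0.007], [-0.463, 0.887, 0.001], [-0.006, -0.003, -1.0]]
ft_force: [0.8, 0.9, -0.0]
width: 0.499
```

Call:
{"method": "send_rows", "body": {
  "deltas": [
    {"x":0.5,"y":-0.5,"z":0,"rx":0,"ry":0,"rz":0,"claw":0.5},
    {"x":0.5,"y":-0.5,"z":0,"rx":0,"ry":0,"rz":0,"claw":0.5},
    {"x":0.5,"y":-0.5,"z":0,"rx":0,"ry":0,"rz":0,"claw":0.5},
    {"x":0.5,"y":-0.5,"z":0,"rx":0,"ry":0,"rz":0,"claw":0.5},
    {"x":0.5,"y":-0.5,"z":0,"rx":0,"ry":0,"rz":0,"claw":0.5}
  ]
}}

```text
clock: 29.75
eef_pos: [0.5854, -0.0798, 0.2221]
orientation: [[-0.888, -0.461, -0.0], [-0.461, 0.888, -0.0], [0.0, 0.0, -1.0]]
ft_force: [0.1, -0.8, -1.1]
width: 0.502
```

Run:
```python
from h import *
st()
I=snap('e1'); crop('e1','side',180,60,440,330,2.9); crop('e1','top',150,90,510,300,2.2)
```

```text
t 29.75 p [ 0.5854 -0.0798  0.2221] yaw -152.58 tilt [-0.0005 -0.0001] F [ 0.1 -0.8 -1.1] T [ 0.12 -0.1   0.03] w 0.502
```

View pics/e1_side_c.png

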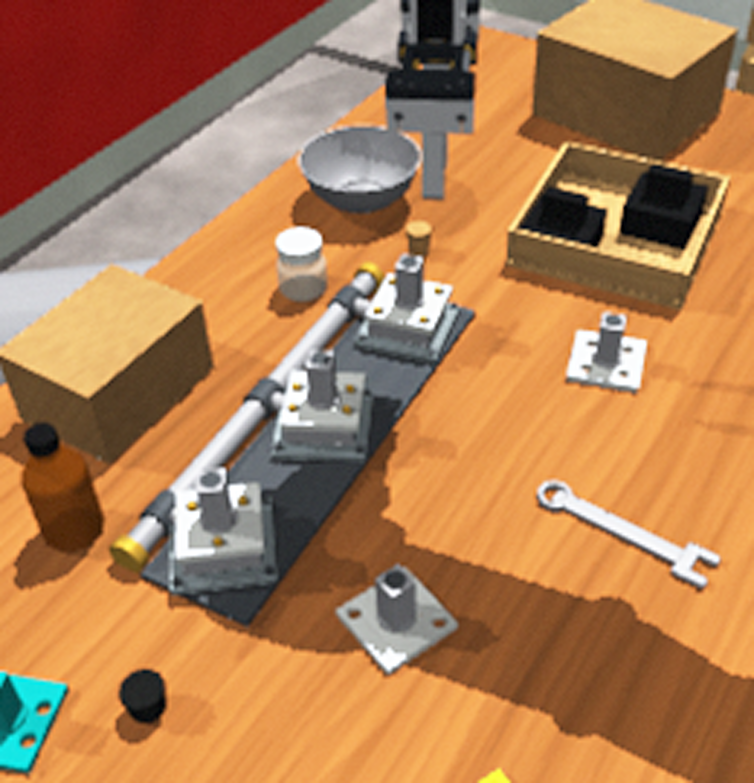

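View pics/e1_top_c.png

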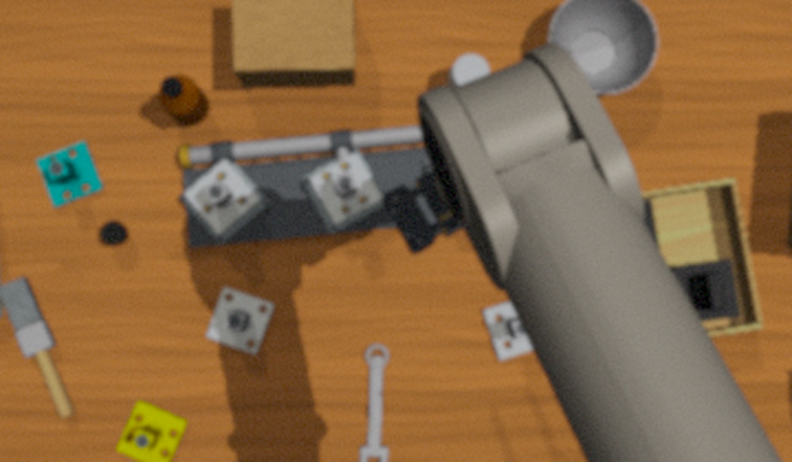

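```bash
python3 -c "
import cv2
a=cv2.imread('pics/c5_top.png')[155:260,395:510];b=cv2.imread('pics/e1_side.png')[100:180,345:440]
cv2.imwrite('pics/cr.png',cv2.resize(a,None,fx=5,fy=5,interpolation=2));cv2.imwrite('pics/crs.png',cv2.resize(b,None,fx=6,fy=6,interpolation=2))"
```

```text
(no output)
```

View pics/cr.png

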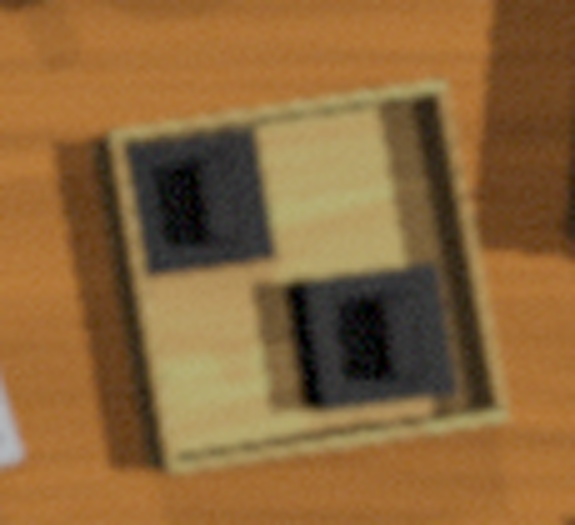

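View pics/crs.png

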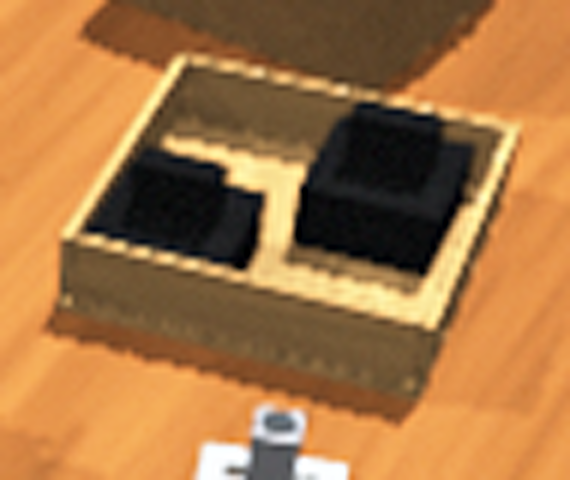

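```bash
python3 -c "
from h import *
st(); print(arm.sign_off())"
```

```text
t 29.85 p [ 0.5859 -0.0775  0.2224] yaw -152.38 tilt [0.0001 0.0005] F [1.2 0.4 0.9] T [ 0.1  -0.17  0.  ] w 0.500
the job is handed in; nothing more can be done
None
```

The pump skid is ready, and I handed it in at 29.9 s of the 200 s allowed.

- **Covers:** Only port_a and port_b wore one; port_c was already bare. Both covers came off and lie flat inside the crate.
- **Flanges:** flange_r is on port_a, flange_q on port_c and flange_t on port_b. Each was pushed down until it bottomed at the expected height, with 19–33 N measured at the wrist, and the last pictures show all studs through and the plates flush.
- **Left alone:** flange_p and flange_s lie flat on the bench where they started. The bottle and jar stand upright and unmoved as far as the pictures show, and I did not touch the turquoise and yellow look-alikes.

- **Camera disagreement:** Camera positions read about 2–3 mm off the robot's in y, which I corrected for.
- **Side force:** That offset also gave a side load on the wrist of about 27 N on the first cover grip and 19 N on the second, which I relaxed before pulling.
- **Final view:** In the last top view the arm hid port_a and part of the crate. I checked port_a in the last side view, and the crate there and in an earlier top view.

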